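# Empty the dry box's rotary stage and sort the jars by size

## Task

Please unload the dry box: swing the round port's cover aside, turn the stage with the bar knob on the roof to bring each jar under the port, and lift every jar out through it. Stand the jars upright in the rack, small ones in the narrow yellow row and large ones in the wide green row, and when all are out swing the cover fully shut over the port again. Leave the other things on the bench where they are.

Things in the scene. Friction and masses are not known exactly. Their poses are not given: they have to be found in the camera images.
- drybox: clear dry box fixed on the bench, 5 mm walls, 6 mm flat roof (136 to 142 mm over the bench). Origin on the bench, on the axis of the round stage inside; z up. In this frame the walls' outer faces lie at x = -135, x = +135, y = -185 and y = +135 mm, and the centre of the roof's port at y = -85 mm
- port (a point): centre of the round port (140 mm clear diameter, blue gasket standing 2 mm proud) in the dry box's roof, at the height of the roof's top face, 142 mm over the bench; axes as the dry box
- cover (a joint): the port's cover, a clear bluish disc 152 mm across, 6 mm thick, lying 3 mm above the roof, which swings level about an upright pin: 0 is shut (disc centred over the port), it grows as the cover swings counter-clockwise seen from above, up to 1.75 rad; from 1.3 rad the port is clear. It has light friction (about 0.1 N m) and stays where it is left
- cover_pivot (a point): the upright pin about which the cover swings, fixed on the roof 115 mm from the port's centre; z up
- cover_knob (a point): the cover's grip: an upright black round post 24 mm in diameter and 32 mm tall on the middle of the disc, 115 mm from the pin; the point lies 15 mm below the post's top, 17 mm above the disc; z up
- stage (a joint): turn of the stage in the dry box, rad, counter-clockwise from above; turns both ways (about 0.12 N m) and stays put. A round plate 256 mm across on a foot, its top 50 mm over the bench, carries the jars usually 85 mm from its axis, as the port is, between a grey hub 92 mm across and 40 mm tall and a wire guard 250 mm across, 26 mm above the plate; it carries them under the port
- stage_knob (a point): centre of the stage's black bar knob above the roof, on the stage's axis and turning with it one to one: a bar 50 mm long along its own x, 14 mm thick along y, 26 mm tall (from 158 to 184 mm over the bench); z up
- rack: white rack 268 x 134 mm on the bench with two rows along its x, side by side, each 260 mm long inside, floor 6 mm thick, walls 4 mm thick whose tops are 24 mm over the bench; origin under its centre; fixed to the bench
- row_small (a point): centre of the floor of the rack's narrow row (yellow floor, 52 mm wide inside); x runs along the row, y across it, z up
- row_large (a point): centre of the floor of the rack's wide row (green floor, 70 mm wide inside); x runs along the row, y across it, z up
- small1_mid (a point): amber jar with a white screw cap and white label, the small size, 40 mm in diameter, 60 mm tall, about 0.11 kg; the point is its centre, half-way up; z along its axis, to the cap. None when it is absent from this run
- small2_mid (a point): amber jar with a white screw cap and white label, the small size, 40 mm in diameter, 60 mm tall, about 0.11 kg; the point is its centre, half-way up; z along its axis, to the cap. None when it is absent from this run
- small3_mid (a point): amber jar with a white screw cap and white label, the small size, 40 mm in diameter, 60 mm tall, about 0.11 kg; the point is its centre, half-way up; z along its axis, to the cap. None when it is absent from this run
- large1_mid (a point): amber jar with a white screw cap and white label, the large size, 56 mm in diameter, 78 mm tall, about 0.24 kg; the point is its centre, half-way up; z along its axis, to the cap. None when it is absent from this run
- large2_mid (a point): amber jar with a white screw cap and white label, the large size, 56 mm in diameter, 78 mm tall, about 0.24 kg; the point is its centre, half-way up; z along its axis, to the cap. None when it is absent from this run
- media_bottle: bystander, to be left alone: clear bottle with black cap, 70 mm in diameter, 150 mm tall; origin at its underside
- stock_bottle: bystander, to be left alone: amber bottle with black cap, 54 mm in diameter, 110 mm tall; origin at its underside
- tip_box: bystander, to be left alone: blue pipette-tip box 120 x 80 x 65 mm; origin at its underside
- beaker: bystander, to be left alone: glass beaker, 72 mm in diameter, 90 mm tall; origin at its underside
- dishes: bystander, to be left alone: stack of three culture dishes, 80 mm in diameter, 45 mm tall; origin at its underside
- pipette: bystander, to be left alone: pipette lying on the bench, about 260 mm long, handle to its -x; origin at its underside

How it is judged:
By the outcome, as a careful person would: the job done as asked, in the order asked, and still so for the second after the job is handed in, with the robot touching nothing.
Of small1, small2, small3, large1, large2 only 3 to 5 are there at a start; the rules pass over those that are not, and their reading is None.
At some moment in a run one of small1, small2, small3, large1, large2 may be knocked a few centimetres aside while the robot is not near it.
It also fails if it takes over 210 s, if anything falls off the work surface, if the arm or the gripper's body presses on something with over 40 N, if the wrist force passes 120 N, or if a joint passes its speed limit or range.

## Robot

A 6-joint arm with a two-finger parallel gripper is mounted at the origin on the work surface. World frame = base frame: x ahead of the robot, y to its left, z up, the work surface at z = 0. Lengths are in m, angles in rad, forces in N, time in s.
With the tool pointing down it reaches from about 0.35 to 0.975 m from the base axis. Payload 4.9 kg.
Tool frame: the origin (TCP) lies on the mounting face of the last link; the fingertips stand 173 mm ahead of it and the grasp point (between the pads) lies 155 mm ahead of it (tcp_to_grasp is the distance from the TCP to the grasp point, in m); z points along the fingers, y is the line along which they close (so a half turn about z gives the same grasp; the last joint's range is limited). The gripper opens to 85 mm and grips with 20 to 120 N. Pads are 22 mm wide; open, the fingers measure 114 mm over their backs; the gripper's body (76 mm by 85 mm) begins 54 mm behind the grasp point. The pads swing forward as they close: fully open they stand 13 mm farther back than shut.
Start: joints at [-1.261, 0.053, 1.613, -0, 1.476, -0.119], TCP at [0.26, -0.568, 0.405] pointing down, gripper open.
Joint ranges: [-3.01, 3.01], [-1.01, 2.22], [0.06, 2.58], [-1.02, 4.17], [0.09, 2.62], [-3.14, 3.14]. Speed limits (rad/s): [2.57, 2.57, 3.14, 3.14, 3.14, 3.14].

## Interface

Orientations are given as a rotation vector (axis times angle).
In Python, from station import get_obs, get_image, calibration, finish_job, tcp_to_grasp gives the robot as it stands. The module is installed in compiled form; this text tells all that it offers.
- The arm moves only by the tool arm_command, never from a script. Its argument "plan" is a list that holds one entry, the list of rows, each a list of 6 numbers: the shift along the tool's x, y, z in cm, then the turn, a rotation vector about the tool's x, y, z in rad. A call has 1 to 12 rows; each row is the pose to reach, as a shift and turn from the pose commanded when the call began, along the tool's axes at that moment; what a row does not reach only later rows make up. A row lasts 1/12 s, in which the tool goes at most 41.7 mm and 7.16 degrees, less where a joint would pass 70% of its speed; a pose out of reach is approached as far as the arm can. A call with a gripper value outside its range is refused whole. "gripper" is the closure, from -1 (fully open) to 1 (shut), set as the call begins (left out, the last holds). The fingers move at their own pace and stop on an object; "force" is the grip in N (left out, the last holds). Time passes only in rows, so rows that repeat a pose let the fingers close. It gives the time, the measured TCP pose, the force, the opening and the grip force at its end, in the units of the state.
- get_obs(): the state, without advancing time (a new reading comes with each control period).
- get_image(name): name is "scene" or "side" or "wrist"; returns (picture, depth): 420x560x3 uint8, blue, green, red; 420x560 float32, m along the optical axis (not along the pixel's ray), 0 where there is no reading.
- calibration(name): a dict with "fx", "fy", "cx", "cy" (pixels), "dist" ([k1, k2, p1, p2, k3] as OpenCV has them; the pictures are not rectified), "pose" (4x4, takes a point from camera to world coordinates). Camera axes: x right, y up, looking along -z (the intrinsics and any distortion apply to the point x, -y, -z); pixel columns grow to the right and rows downward; lengths in m; the calibration is good to about 2 mm. A picture is of the moment at which its call begins: read the wrist's pose just before it. calibration takes no time and is no camera call; for the wrist camera it gives the pose at the moment of the call.
- finish_job(): hands the job in; it is judged then, once.
The state is a dict: "t": time; "q": joint angles; "dq": joint speeds; "effort": joint torques, N m; "tool_pos": TCP position; "tool_rot": TCP orientation; "contact_force": force on the tool from outside, world axes, zero at the start; "wrist_torque": the same for the moment, N m; "opening": finger opening in m; "grip_force": force on a finger pad.
Only numpy, scipy, OpenCV 4.12 (cv2) and the standard library are available. Lean on these libraries where they do the work, as an engineer would, in place of code of your own. Each camera call takes 0.05 s, during which the arm holds its last target. There are 200 camera calls.

## Working session

There is one attempt and no reset: what is moved stays moved. The work goes in short steps, Python scripts to look and compute and a tool call to move; the robot and the scene stay as the last step left them, time stands still between calls to the robot, and variables do not carry over. Pictures are saved under pics/ and viewed, at most 14 in all, crops included, and the job is handed in when it is done.

Besides the shell and the picture viewer there is one more tool, called after "Emit:" as name(argument=value, ...) on one line, values as JSON. arm_command: Moves the arm, as the interface text tells. Its arguments: {"type":"object","properties":{"plan":{"type":"array"},"gripper":{"type":"number"},"force":{"type":"number"}},"required":["plan"]}

```bash
mkdir -p pics
cat > h.py <<'E'
import numpy as np, cv2
from station import *
from scipy.spatial.transform import Rotation as R
def snap(n,f):
    c=calibration(n); im,d=get_image(n); cv2.imwrite('pics/'+f+'.png',im); np.savez('pics/'+f+'.npz',im=im,d=d,**{k:np.array(v) for k,v in c.items()}); return im,d,c
def load(f): return np.load('pics/'+f+'.npz')
def ray(c,u,v):
    K=np.array([[c['fx'],0,c['cx']],[0,c['fy'],c['cy']],[0,0,1]],float)
    p=cv2.undistortPoints(np.array([[[u,v]]],float),K,np.array(c['dist'],float))[0,0]
    P=np.array(c['pose']); return P[:3,3],P[:3,:3]@np.array([p[0],-p[1],-1])
def atz(c,u,v,z):
    o,r=ray(c,u,v); return o+r*(z-o[2])/r[2]
def atd(c,u,v,d):
    o,r=ray(c,u,v); return o+r*d
E
python3 - <<'E'
from h import *
snap('scene','s0');snap('side','d0');
o=get_obs();print(o['t'],o['tool_pos'],o['tool_rot'],R.from_rotvec(o['tool_rot']).as_matrix().round(3),tcp_to_grasp)
for n in('scene','side','wrist'):print(calibration(n)['pose'].round(3) if hasattr(calibration(n)['pose'],'round') else calibration(n)['pose'])
E
```

```text
0.1 [ 0.25977924 -0.56818094  0.40358434] [-3.06781192e+00 -6.68009156e-01  2.95177048e-04] [[ 0.909  0.416 -0.001]
 [ 0.416 -0.909  0.002]
 [ 0.    -0.002 -1.   ]] 0.1547
[[-0.587 -0.677  0.444  1.135]
 [ 0.81  -0.501  0.305  0.344]
 [ 0.016  0.538  0.843  1.228]
 [ 0.     0.     0.     1.   ]]
[[-0.888  0.347 -0.303  0.229]
 [-0.461 -0.674  0.577  0.643]
 [-0.004  0.652  0.758  0.99 ]
 [ 0.     0.     0.     1.   ]]
[[ 0.416  0.859  0.298  0.336]
 [-0.909  0.394  0.135 -0.534]
 [-0.002 -0.327  0.945  0.373]
 [ 0.     0.     0.     1.   ]]
```

View pics/s0.png

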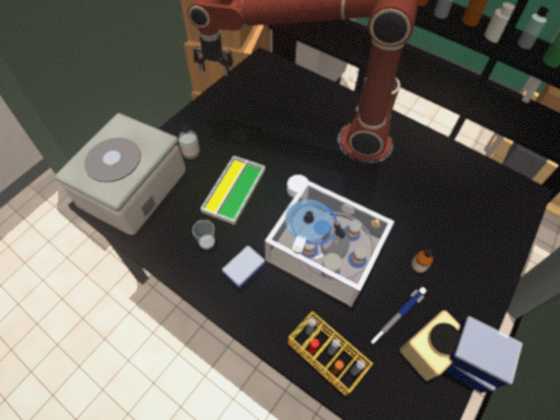

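View pics/d0.png

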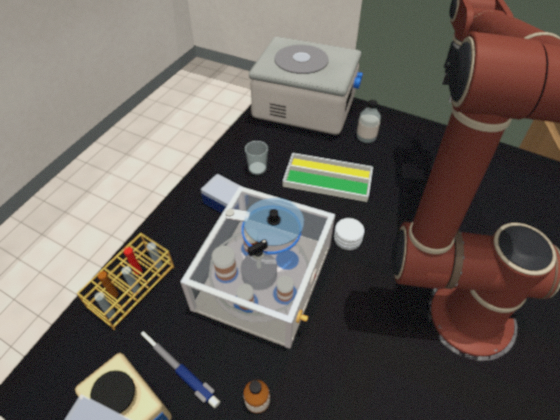

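The scene picture shows the box centred near (330,243), with the cover over the port at about (310,220) and the rack at (235,188). The side picture shows the box near (262,262) and the rack at (328,176). I'll enlarge both.

Run:
```python
import cv2
a=cv2.imread('pics/s0.png')[145:310,190:410];b=cv2.imread('pics/d0.png')[150:345,170:390]
cv2.imwrite('pics/c1.png',cv2.resize(a,(792,594),interpolation=cv2.INTER_CUBIC))
cv2.imwrite('pics/c2.png',cv2.resize(b,None,fx=3,fy=3,interpolation=cv2.INTER_CUBIC))
```

```text
(no output)
```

View pics/c1.png

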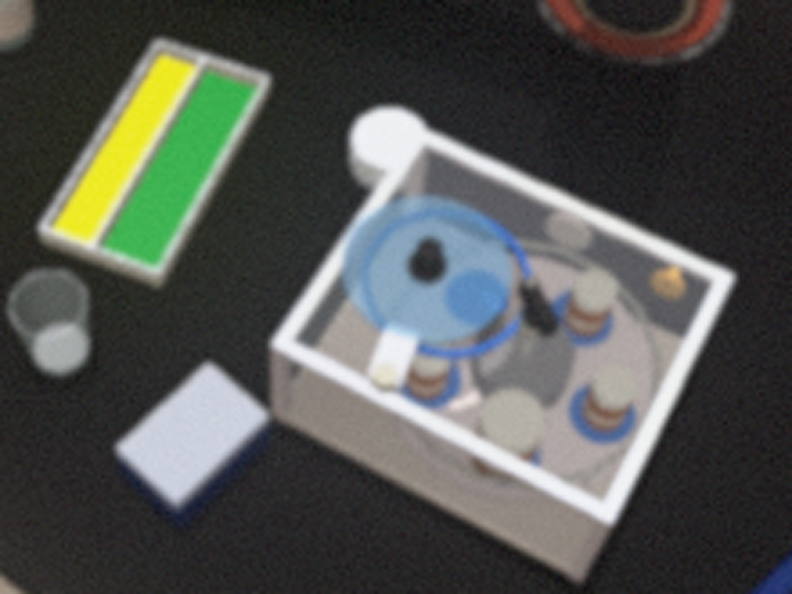

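View pics/c2.png

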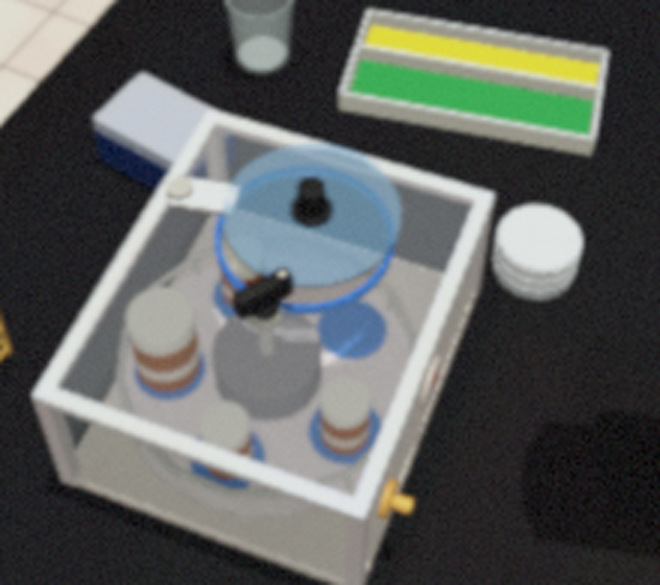

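The crops show three small jars and one large. In crop 1 they are small (590,300), (605,390) and (425,385), and large (510,430), with an empty seat at (478,295). The pivot is at (385,375), the bar knob at (540,305), and the cover post at (428,258). Next I'll turn these into positions.

```bash
cat > m.py <<'E'
from h import *
s=load('s0');d=load('d0')
S=lambda x,y,z:atz(s,190+x/3.6,145+y/3.6,z)
D=lambda x,y,z:atz(d,170+x/3,150+y/3,z)
E
python3 - <<'E'
from m import *
np.set_printoptions(precision=4,suppress=True)
print('roof');
for p in[(425,128),(737,278),(612,520),(275,345)]:print(S(*p,.142))
for p in[(210,110),(495,195),(363,515),(38,395)]:print(D(*p,.142))
print('pivot',S(385,375,.155),D(179,188,.155))
print('disc',S(429,270,.151),D(311,222,.151),'gasket',S(447,283,.144),D(305,240,.144))
print('post top',S(430,245,.183),D(312,188,.183))
print('knob ends',S(530,285,.184),S(550,325,.184),D(240,303,.184),D(285,275,.184))
print('rack',[S(*p,.024) for p in[(158,40),(271,75),(160,280),(42,232)]],[D(*p,.024) for p in [(368,10),(608,45),(594,150),(340,105)]])
print('jars top small',S(597,285,.11),S(612,380,.11),S(512,415,.128),D(347,390,.11),D(228,420,.11),D(160,318,.128))
E
```

```text
roof
[ 0.4092 -0.0294  0.142 ]
[0.3803 0.2888 0.142 ]
[0.647  0.3104 0.142 ]
[ 0.6802 -0.0051  0.142 ]
[ 0.6814 -0.0077  0.142 ]
[ 0.4127 -0.0339  0.142 ]
[0.3841 0.2819 0.142 ]
[0.6478 0.3087 0.142 ]
pivot [0.6536 0.0906 0.155 ] [0.6519 0.0923 0.155 ]
disc [0.5434 0.0626 0.151 ] [0.5365 0.0705 0.151 ] gasket [0.5412 0.0811 0.144 ] [0.5347 0.0848 0.144 ]
post top [0.5393 0.0578 0.183 ] [0.5404 0.0607 0.183 ]
knob ends [0.5226 0.1491 0.184 ] [0.5459 0.183  0.184 ] [0.5363 0.1872 0.184 ] [0.5182 0.1484 0.184 ]
rack [array([ 0.405, -0.372,  0.024]), array([ 0.3703, -0.2429,  0.024 ]), array([ 0.6402, -0.1767,  0.024 ]), array([ 0.6675, -0.3072,  0.024 ])] [array([ 0.6651, -0.3101,  0.024 ]), array([ 0.4078, -0.3805,  0.024 ]), array([ 0.371 , -0.2285,  0.024 ]), array([ 0.6276, -0.1663,  0.024 ])]
jars top small [0.4425 0.1852 0.11  ] [0.519  0.2445 0.11  ] [0.6087 0.1931 0.128 ] [0.4482 0.1786 0.11  ] [0.5185 0.2452 0.11  ] [0.6081 0.1981 0.128 ]
```

```bash
cat >> h.py <<'E'
np.set_printoptions(precision=4,suppress=True)
def down(yaw): 
    c,s=np.cos(yaw),np.sin(yaw); return R.from_matrix([[c,s,0],[s,-c,0],[0,0,-1]])
def seq(*tg):
    """tg: (x,y,z_tcp,yaw); prints relative move per stage, each from the previous one"""
    o=get_obs(); p=np.array(o['tool_pos']);r=R.from_rotvec(o['tool_rot'])
    for t in tg:
        q=np.array(t[:3]);rr=down(t[3])
        print(np.r_[r.inv().apply(q-p)*100,(r.inv()*rr).as_rotvec()].round(3).tolist()); p,r=q,rr
E
python3 -c "
from h import *
seq((.53,.05,.43,1.664))"
```

```text
[50.279, -44.991, -2.545, -0.002, -0.001, -1.235]
```

Emit:
arm_command(plan=[[[50.3,-45,-2.5,0,0,-1.235],[50.3,-45,-2.5,0,0,-1.235],[50.3,-45,-2.5,0,0,-1.235],[50.3,-45,-2.5,0,0,-1.235],[50.3,-45,-2.5,0,0,-1.235],[50.3,-45,-2.5,0,0,-1.235],[50.3,-45,-2.5,0,0,-1.235],[50.3,-45,-2.5,0,0,-1.235],[50.3,-45,-2.5,0,0,-1.235],[50.3,-45,-2.5,0,0,-1.235],[50.3,-45,-2.5,0,0,-1.235],[50.3,-45,-2.5,0,0,-1.235]]])

```text
t: 1.1
tool_pos: [0.4601, -0.1085, 0.423]
tool_rot: [-2.116, -2.322, -0.0]
contact_force: [0.7, -0.6, -0.4]
opening: 0.0854
grip_force: 0.0
```

```bash
python3 -c "
from h import *
print(get_obs()['q']);seq((.53,.05,.43,1.664))"
```

```text
[-0.3891 -0.3354  1.9322  0.      1.5447 -0.4822]
[15.128, 8.431, -0.701, -0.0, -0.0, -0.0]
```

Emit:
arm_command(plan=[[[15.1,8.4,-0.7,0,0,0],[15.1,8.4,-0.7,0,0,0],[15.1,8.4,-0.7,0,0,0],[15.1,8.4,-0.7,0,0,0],[15.1,8.4,-0.7,0,0,0],[15.1,8.4,-0.7,0,0,0],[15.1,8.4,-0.7,0,0,0],[15.1,8.4,-0.7,0,0,0]]])

```text
t: 1.77
tool_pos: [0.5293, 0.0466, 0.4298]
tool_rot: [-2.117, -2.321, 0.001]
contact_force: [-0.5, -0.6, -0.4]
opening: 0.0852
grip_force: 0.0
```

```bash
python3 -c "
from h import *
im,d,c=snap('wrist','w1');print(get_obs()['tool_pos'])
cv2.imwrite('pics/w1b.png',cv2.resize(im,(800,600)))"
```

```text
[0.5293 0.0463 0.4299]
```

View pics/w1b.png

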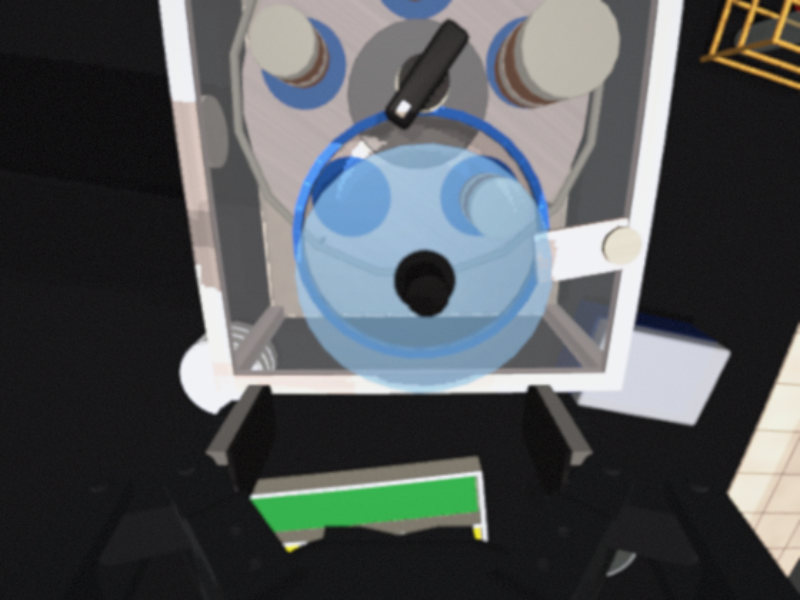

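The wrist view (scaled 800 px) shows the gasket ring spanning x 293–550 and y 108–356. The post is at (426,285), the pin at (622,245), and the bar knob runs from (402,112) to (455,32). Small jar a has its top at (282,45), the large jar at (570,47), and small jar c at (495,207) under the cover.

Run:
```python
from h import *
w=load('w1');W=lambda x,y,z:atz(w,x*.7,y*.7,z)
print(w['pose'][:3,3],w['fx'])
print('gasket',[W(*p,.144) for p in[(293,232),(550,232),(421,108),(423,356)]])
print('pin',W(622,245,.155)); print('post top?',W(424,278,.183),W(428,298,.183),'base',W(426,278,.151),W(428,298,.151))
a,b=W(402,112,.184),W(455,32,.184);print('knob',a,b,(a+b)/2,np.arctan2(*(b-a)[1::-1]),np.linalg.norm(b-a))
print('discs plate',[W(*p,.05) for p in [(303,63),(525,62),(351,195),(485,195)]])
print('tops',W(284,45,.11),W(572,45,.128),W(500,207,.11))
print('disc',[W(*p,.151) for p in [(296,265),(552,265),(424,145),(422,391)]])
```

```text
[0.5213 0.1302 0.3995] 310.02955984109815
gasket [array([0.4642, 0.0761, 0.144 ]), array([0.6138, 0.0902, 0.144 ]), array([0.5313, 0.15  , 0.144 ]), array([0.5486, 0.0034, 0.144 ])]
pin [0.6529 0.0887 0.155 ]
post top? [0.54   0.0667 0.183 ] [0.5433 0.0562 0.183 ] base [0.5439 0.0575 0.151 ] [0.5465 0.0452 0.151 ]
knob [0.5214 0.1444 0.184 ] [0.5412 0.1794 0.184 ] [0.5313 0.1619 0.184 ] 1.0563367211566328 0.04030594551597006
discs plate [array([0.4474, 0.1802, 0.05  ]), array([0.6062, 0.1959, 0.05  ]), array([0.4877, 0.0894, 0.05  ]), array([0.5913, 0.0991, 0.05  ])]
tops [0.4484 0.1806 0.11  ] [0.6121 0.1929 0.128 ] [0.5902 0.0978 0.11  ]
disc [array([0.4678, 0.0583, 0.151 ]), array([0.6164, 0.0722, 0.151 ]), array([0.5346, 0.1311, 0.151 ]), array([ 0.55  , -0.0181,  0.151 ])]
```

Run:
```python
from h import *
seq((.5425,.060,.327,1.664))
# arc rows
P=np.array([.653,.0895]);p0=np.array([.5425,.060]);v=p0-P;T=1.39
r=down(1.664)
for k in range(1,13):
    a=T*k/12;q=P+R.from_euler('z',a).as_matrix()[:2,:2]@v
    print(np.r_[r.inv().apply(np.r_[q-p0,0])*100,0,0,-a].round(2).tolist())
print(q)
```

```text
[1.248, 1.449, 10.286, -0.001, 0.0, -0.002]
[-1.29, 0.3, 0.0, 0.0, 0.0, -0.12]
[-2.54, 0.74, 0.0, 0.0, 0.0, -0.23]
[-3.73, 1.32, 0.0, 0.0, 0.0, -0.35]
[-4.84, 2.04, 0.0, 0.0, 0.0, -0.46]
[-5.86, 2.88, 0.0, 0.0, 0.0, -0.58]
[-6.78, 3.84, 0.0, 0.0, 0.0, -0.7]
[-7.58, 4.89, 0.0, 0.0, 0.0, -0.81]
[-8.25, 6.03, 0.0, 0.0, 0.0, -0.93]
[-8.79, 7.24, 0.0, 0.0, 0.0, -1.04]
[-9.19, 8.5, 0.0, 0.0, 0.0, -1.16]
[-9.43, 9.81, 0.0, 0.0, 0.0, -1.27]
[-9.53, 11.13, 0.0, 0.0, 0.0, -1.39]
[ 0.6621 -0.0245]
```

Emit:
arm_command(plan=[[[1.2,1.4,2,0,0,0],[1.2,1.4,4,0,0,0],[1.2,1.4,6,0,0,0],[1.2,1.4,8,0,0,0],[1.2,1.4,10.2,0,0,0],[1.2,1.4,10.2,0,0,0],[1.2,1.4,10.2,0,0,0],[1.2,1.4,10.2,0,0,0]]], gripper=-0.2)

```text
t: 2.48
tool_pos: [0.5427, 0.0599, 0.3296]
tool_rot: [2.117, 2.32, 0.002]
contact_force: [0.5, 0.6, -0.1]
opening: 0.0512
grip_force: 0.0
```

Emit:
arm_command(plan=[[[0,0,0,0,0,0],[0,0,0,0,0,0],[0,0,0,0,0,0],[0,0,0,0,0,0],[0,0,0,0,0,0],[0,0,0,0,0,0],[0,0,0,0,0,0],[0,0,0,0,0,0]]], gripper=1, force=25)

```text
t: 3.15
tool_pos: [0.5426, 0.0606, 0.3303]
tool_rot: [2.115, 2.322, -0.001]
contact_force: [-4.5, -1.4, 5.8]
opening: 0.0234
grip_force: 24.9
```

Emit:
arm_command(plan=[[[-1.29,0.3,-0.2,0,0,-0.12],[-2.54,0.74,-0.3,0,0,-0.23],[-3.73,1.32,-0.3,0,0,-0.35],[-4.84,2.04,-0.3,0,0,-0.46],[-5.86,2.88,-0.3,0,0,-0.58],[-6.78,3.84,-0.3,0,0,-0.7],[-7.58,4.89,-0.3,0,0,-0.81],[-8.25,6.03,-0.3,0,0,-0.93],[-8.79,7.24,-0.3,0,0,-1.04],[-9.19,8.5,-0.3,0,0,-1.16],[-9.43,9.81,-0.3,0,0,-1.27],[-9.53,11.13,-0.3,0,0,-1.39]]])

```text
t: 4.15
tool_pos: [0.6623, -0.025, 0.3304]
tool_rot: [-0.13, -3.137, 0.004]
contact_force: [-0.8, -3.2, -2.6]
opening: 0.0233
grip_force: 26.0
```

Emit:
arm_command(plan=[[[0,0,0,0,0,0],[0,0,0,0,0,0],[0,0,0,0,0,0]]])

```text
t: 4.4
tool_pos: [0.6618, -0.0248, 0.3305]
tool_rot: [-0.143, -3.137, 0.005]
contact_force: [0.0, -6.4, -5.1]
opening: 0.0229
grip_force: 25.9
```

Emit:
arm_command(plan=[[[0,0,0,0,0,0],[0,0,0,0,0,0],[0,0,0,0,0,0],[0,0,0,0,0,0],[0,0,-3,0,0,0],[0,0,-6,0,0,0],[0,0,-6,0,0,0]]], gripper=-0.2)

```text
t: 4.98
tool_pos: [0.6634, -0.0236, 0.3996]
tool_rot: [0.138, 3.126, -0.001]
contact_force: [1.2, -0.0, 2.0]
opening: 0.0511
grip_force: 0.0
```

Run:
```python
from h import *
print(get_obs()['q'])
# stage knob, yaw 1.056 or +pi ; current 3.05
seq((.531,.1635,.42,1.056),(.531,.1635,.330,1.056))
```

```text
[-0.1476  0.1425  1.5254  0.0004  1.4615 -1.6305]
[14.801, 17.47, -2.228, 0.012, 0.008, 1.998]
[0.0, 0.0, 9.0, 0.0, 0.0, 0.0]
```

Emit:
arm_command(plan=[[[14.8,17.5,-2.2,0,0,2],[14.8,17.5,-2.2,0,0,2],[14.8,17.5,-2.2,0,0,2],[14.8,17.5,-2.2,0,0,2],[14.8,17.5,-2.2,0,0,2],[14.8,17.5,-2.2,0,0,2],[14.8,17.5,-2.2,0,0,2],[14.8,17.5,-2.2,0,0,2],[14.8,17.5,-2.2,0,0,2],[14.8,17.5,-2.2,0,0,2],[14.8,17.5,-2.2,0,0,2],[14.8,17.5,-2.2,0,0,2]]])

```text
t: 5.98
tool_pos: [0.5299, 0.1639, 0.4139]
tool_rot: [2.242, 2.2, 0.002]
contact_force: [0.1, 0.6, -0.1]
opening: 0.0516
grip_force: 0.0
```

Run:
```python
from h import *
seq((.531,.1635,.42,1.056))
```

```text
[-0.036, 0.116, -0.612, 0.001, -0.001, 0.496]
```

Emit:
arm_command(plan=[[[0,0.1,0,0,0,0.5],[0,0.1,0,0,0,0.5],[0,0.1,0,0,0,0.5],[0,0.1,2,0,0,0.5],[0,0.1,4,0,0,0.5],[0,0.1,6,0,0,0.5],[0,0.1,8.4,0,0,0.5],[0,0.1,8.4,0,0,0.5],[0,0.1,8.4,0,0,0.5]]])

```text
t: 6.73
tool_pos: [0.5305, 0.1637, 0.3283]
tool_rot: [-2.711, -1.585, 0.004]
contact_force: [-0.2, -0.2, -1.1]
opening: 0.0512
grip_force: 0.0
```

Emit:
arm_command(plan=[[[0,0,0,0,0,0],[0,0,0,0,0,0],[0,0,0,0,0,0],[0,0,0,0,0,0],[0,0,0,0,0,0],[0,0,0,0,0,0],[0,0,0,0,0,0],[0,0,0,0,0,0]]], gripper=1, force=30)

```text
t: 7.4
tool_pos: [0.5314, 0.1638, 0.3315]
tool_rot: [2.711, 1.586, 0.004]
contact_force: [-2.5, 1.0, 5.7]
opening: 0.0136
grip_force: 29.9
```

Emit:
arm_command(plan=[[[0,0,0,0,0,0.08],[0,0,0,0,0,0.16],[0,0,0,0,0,0.24],[0,0,0,0,0,0.32],[0,0,0,0,0,0.4],[0,0,0,0,0,0.48],[0,0,0,0,0,0.56],[0,0,0,0,0,0.62],[0,0,0,0,0,0.646],[0,0,0,0,0,0.646],[0,0,0,0,0,0.646]]])

```text
t: 8.32
tool_pos: [0.532, 0.1631, 0.3315]
tool_rot: [3.073, 0.643, 0.007]
contact_force: [1.7, -2.6, 6.0]
opening: 0.0134
grip_force: 30.0
```

Emit:
arm_command(plan=[[[0,0,0,0,0,0],[0,0,0,0,0,0],[0,0,0,0,0,0],[0,0,0,0,0,0],[0,0,-3,0,0,0],[0,0,-6,0,0,0],[0,0,-9,0,0,0],[0,0,-9,0,0,0]]], gripper=-0.3)

```text
t: 8.98
tool_pos: [0.5321, 0.1639, 0.4267]
tool_rot: [3.074, 0.644, 0.018]
contact_force: [0.9, 0.4, 1.3]
opening: 0.0554
grip_force: 0.0
```

Run:
```python
from h import *
seq((.53,.055,.43,1.664))
```

```text
[-4.559, 9.893, -0.351, 0.009, -0.008, -1.251]
```

Emit:
arm_command(plan=[[[-4.6,9.9,-0.4,0.009,-0.008,-1.25],[-4.6,9.9,-0.4,0.009,-0.008,-1.25],[-4.6,9.9,-0.4,0.009,-0.008,-1.25],[-4.6,9.9,-0.4,0.009,-0.008,-1.25],[-4.6,9.9,-0.4,0.009,-0.008,-1.25],[-4.6,9.9,-0.4,0.009,-0.008,-1.25],[-4.6,9.9,-0.4,0.009,-0.008,-1.25],[-4.6,9.9,-0.4,0.009,-0.008,-1.25],[-4.6,9.9,-0.4,0.009,-0.008,-1.25],[-4.6,9.9,-0.4,0.009,-0.008,-1.25],[-4.6,9.9,-0.4,0.009,-0.008,-1.25],[-4.6,9.9,-0.4,0.009,-0.008,-1.25]]])

```text
t: 9.98
tool_pos: [0.5285, 0.0545, 0.4227]
tool_rot: [-2.112, -2.316, 0.015]
contact_force: [0.2, -0.0, 0.2]
opening: 0.0554
grip_force: 0.0
```

```bash
python3 -c "
from h import *
im,d,c=snap('wrist','w2');print(get_obs()['tool_pos'])
cv2.imwrite('pics/w2b.png',cv2.resize(im,(800,600)))"
```

```text
[0.5285 0.0545 0.4227]
```

View pics/w2b.png

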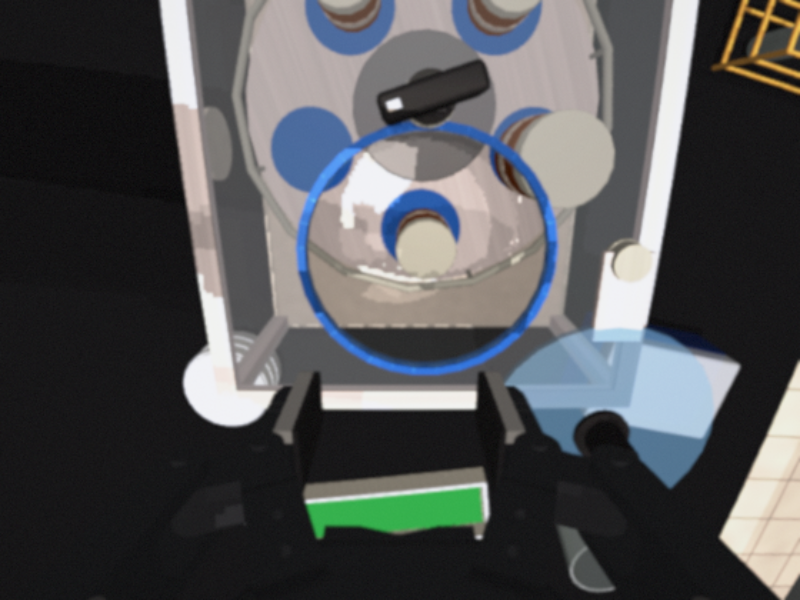

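The stage has turned and the cover is clear. The gasket is centred near (427,248), jar c's cap at (426,245), the large jar's cap at (567,158), and the open cover's post at about (603,435).

Run:
```python
from h import *
w=load('w2');W=lambda x,y,z:atz(w,x*.7,y*.7,z)
g=[W(*p,.144) for p in[(298,248),(556,248),(427,122),(427,373)]];print('gasket',np.mean(g,0),g[1]-g[0])
print('c top',W(426,245,.11),'rim w',W(396,245,.11)-W(456,245,.11),'large',W(567,158,.128),'disc c',W(420,229,.05))
a,b=W(383,103,.184),W(489,78,.184);print('knob',(a+b)/2,np.arctan2(*(b-a)[1::-1]))
m=(w['d'][150:190,285:310]);print(np.median(m), atd(w,426*.7,245*.7,float(w['d'][171,298])))
t=W(426,245,.11)
seq((t[0],t[1],.33,1.664),(t[0],t[1],.252,1.664))
```

```text
gasket [0.539  0.0798 0.144 ] [0.1476 0.0143 0.    ]
c top [0.5403 0.0773 0.11  ] rim w [-0.0387 -0.0038  0.    ] large [0.6141 0.1399 0.128 ] disc c [0.5385 0.0765 0.05  ]
knob [0.5316 0.1617 0.184 ] 0.31446080247459596
0.2872005 [0.5402 0.0775 0.1111]
[2.168, 1.493, 9.254, -0.012, 0.001, -0.002]
[0.0, 0.0, 7.8, 0.0, 0.0, 0.0]
```

Emit:
arm_command(plan=[[[2.1,1.4,3,-0.012,0,0],[2.1,1.4,6,-0.012,0,0],[2.1,1.4,9,-0.012,0,0],[2.1,1.4,11,-0.012,0,0],[2.1,1.4,13,-0.012,0,0],[2.1,1.4,15,-0.012,0,0],[2.1,1.4,17,-0.012,0,0],[2.1,1.4,17,-0.012,0,0],[2.1,1.4,17,-0.012,0,0]]])

```text
t: 10.78
tool_pos: [0.5381, 0.0763, 0.2518]
tool_rot: [-2.117, -2.32, 0.003]
contact_force: [-0.1, 0.8, -0.4]
opening: 0.0558
grip_force: 0.0
```

Emit:
arm_command(plan=[[[0,0,0,0,0,0],[0,0,0,0,0,0],[0,0,0,0,0,0],[0,0,0,0,0,0],[0,0,0,0,0,0],[0,0,0,0,0,0],[0,0,0,0,0,0]]], gripper=1, force=30)

```text
t: 11.37
tool_pos: [0.5395, 0.0762, 0.2548]
tool_rot: [2.115, 2.318, 0.003]
contact_force: [-0.2, -0.4, 6.5]
opening: 0.0389
grip_force: 31.7
```

Run:
```python
from h import *
o=get_obs();print(o['tool_pos'],o['opening'],o['grip_force'],o['contact_force'])
C=np.array([.519,-.273]);ex=np.array([.969,.246]);ey=np.array([-.246,.969]);y=1.82
s=C-.037*ey+.09*ex;print(s)
seq((*o['tool_pos'][:2],.40,1.664),(*(C+.0*ey-.14*ey*0+ .10*ey),.40,y),(*s,.33,y))
```

```text
[0.5395 0.0762 0.2548] 0.03890451153503114 31.7133629322052 [-0.1692 -0.3611  6.4704]
[ 0.6153 -0.2867]
[-0.02, 0.053, -14.521, 0.004, 0.001, -0.002]
[-24.705, -6.835, 0.0, 0.0, 0.0, -0.156]
[-13.702, 8.99, 7.0, 0.0, 0.0, 0.0]
```

Emit:
arm_command(plan=[[[0,0,-2,0,0,0],[0,0,-4.5,0,0,0],[0,0,-7,0,0,0],[0,0,-10,0,0,0],[0,0,-13,0,0,0],[0,0,-15,0,0,0],[-4,-1,-16,0,0,-0.03],[-8,-2,-16.5,0,0,-0.06],[-12,-3,-16.5,0,0,-0.09],[-16,-4,-16.5,0,0,-0.12],[-20,-5.5,-16.5,0,0,-0.156],[-24,-6.5,-16.5,0,0,-0.156]]])

```text
t: 12.37
tool_pos: [0.4947, -0.1694, 0.4178]
tool_rot: [1.928, 2.48, -0.001]
contact_force: [1.4, -0.7, -1.1]
opening: 0.0393
grip_force: 31.2
```

Run:
```python
from h import *
o=get_obs();print(o['tool_pos'],o['opening'],o['grip_force'],o['contact_force'])
seq((.534,-.331,.42,1.82))
```

```text
[ 0.4947 -0.1694  0.4178] 0.03926889483978005 31.171059608459473 [ 1.3909 -0.7288 -1.0684]
[-16.63, -0.172, -0.214, -0.0, 0.001, -0.0]
```

Emit:
arm_command(plan=[[[-4,0,-0.2,0,0,0],[-8,0,-0.2,0,0,0],[-12,-0.2,-0.2,0,0,0],[-15,-0.2,-0.2,0,0,0],[-16.6,-0.2,-0.2,0,0,0],[-16.6,-0.2,-0.2,0,0,0],[-16.6,-0.2,-0.2,0,0,0],[-16.6,-0.2,-0.2,0,0,0]]])

```text
t: 13.03
tool_pos: [0.5345, -0.3287, 0.4197]
tool_rot: [-1.929, -2.479, -0.0]
contact_force: [-0.2, 0.9, -1.2]
opening: 0.0393
grip_force: 31.2
```

```bash
python3 -c "
from h import *
im,d,c=snap('wrist','w3');print(get_obs()['tool_pos'])
cv2.imwrite('pics/w3b.png',cv2.resize(im,(800,600)))"
```

```text
[ 0.5346 -0.3283  0.4201]
```

View pics/w3b.png

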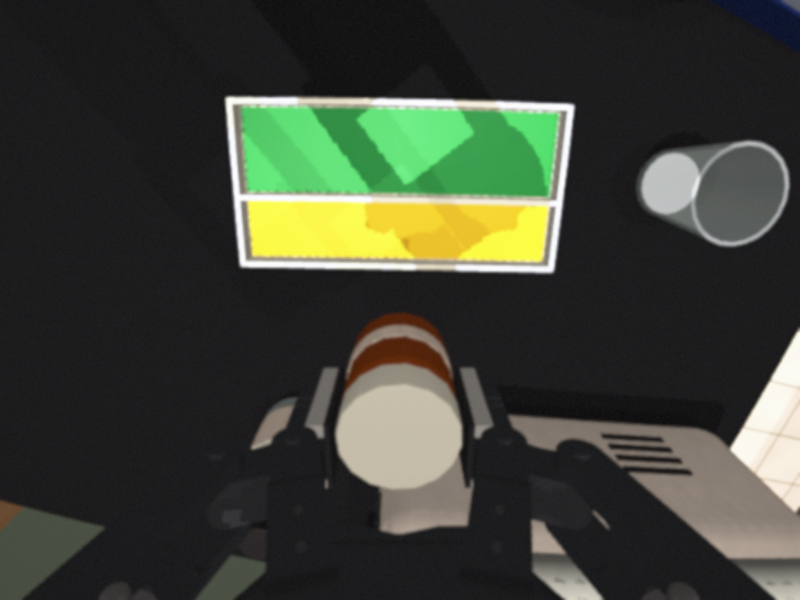

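The rack's top corners are (227,97), (575,105), (554,271) and (241,267). Jar c is held upright, and the beaker stands off the rack's +x end with its base at (670,185).

Run:
```python
from h import *
w=load('w3');W=lambda x,y,z:atz(w,x*.7,y*.7,z)[:2]
TL,TR,BR,BL=[W(*p,.024) for p in[(227,97),(575,105),(554,271),(241,267)]]
print(TL,TR,BR,BL);C=(TL+TR+BR+BL)/4
v=(TR-TL)+(BR-BL);yaw=np.arctan2(v[1],v[0]);print(C,yaw,np.linalg.norm(TR-TL),np.linalg.norm(BR-BL),np.linalg.norm(TL-BL),np.linalg.norm(TR-BR))
ex=np.array([np.cos(yaw),np.sin(yaw)]);ey=np.array([-ex[1],ex[0]])
print('divider offset',[(W(*p,.024)-C)@ey for p in [(240,198),(562,204)]])
print('beaker',(W(670,185,0.0)-C)@ex,(W(670,185,0.0)-C)@ey)
np.savez('rack.npz',C=C,ex=ex,ey=ey,yaw=yaw)
s=C-.037*ey+.088*ex;print(s)
Y=yaw+np.pi/2
seq((*s,.33,Y),(*s,.217,Y))
```

```text
[ 0.3764 -0.2446] [ 0.6383 -0.1839] [ 0.6688 -0.314 ] [ 0.4066 -0.377 ]
[ 0.5225 -0.2799] 0.23159111481690597 0.2688447424015178 0.26967048377199665 0.1358003149680176 0.13359743289555487
divider offset [np.float64(-0.009290989957676864), np.float64(-0.009558207913747322)]
beaker 0.23764452168411623 0.007085412923238693
[ 0.6167 -0.2957]
[1.148, 8.758, 9.007, 0.0, 0.0, 0.017]
[0.0, 0.0, 11.3, 0.0, 0.0, 0.0]
```

Emit:
arm_command(plan=[[[1.1,3,1,0,0,0.017],[1.1,6,4,0,0,0.017],[1.1,8.8,7,0,0,0.017],[1.1,8.8,10,0,0,0.017],[1.1,8.8,13,0,0,0.017],[1.1,8.8,16,0,0,0.017],[1.1,8.8,18.5,0,0,0.017],[1.1,8.8,19.8,0,0,0.017],[1.1,8.8,20.4,0,0,0.017],[1.1,8.8,20.7,0,0,0.017],[1.1,8.8,20.8,0,0,0.017],[1.1,8.8,20.8,0,0,0.017]]])

```text
t: 14.08
tool_pos: [0.6182, -0.2976, 0.2146]
tool_rot: [1.948, 2.459, 0.0]
contact_force: [-0.3, -0.1, -1.2]
opening: 0.0391
grip_force: 31.2
```

Run:
```python
from h import *
o=get_obs();print(o['tool_pos'],o['opening'],o['grip_force'],o['contact_force'])
r=np.load('rack.npz');d=o['tool_pos'][:2]-r['C'];print(d@r['ex'],d@r['ey'])
```

```text
[ 0.6182 -0.2976  0.2146] 0.039099804988590274 31.23572051525116 [-0.2643 -0.0714 -1.1523]
0.08903215320317213 -0.03923397468071911
```

Emit:
arm_command(plan=[[[0,0,0.15,0,0,0],[0,0,0.3,0,0,0],[0,0,0.3,0,0,0]]])

```text
t: 14.33
tool_pos: [0.6179, -0.2977, 0.2109]
tool_rot: [1.949, 2.459, 0.0]
contact_force: [-0.4, 0.0, 0.8]
opening: 0.0394
grip_force: 31.5
```

Emit:
arm_command(plan=[[[0,0,0,0,0,0],[0,0,0,0,0,0],[0,0,0,0,0,0],[0,0,0,0,0,0],[0,0,-3,0,0,0],[0,0,-7,0,0,0],[0,0,-11,0,0,0],[0,0,-15,0,0,0],[0,0,-19,0,0,0],[0,0,-20.5,0,0,0],[0,0,-20.5,0,0,0]]], gripper=-0.3)

```text
t: 15.25
tool_pos: [0.618, -0.2975, 0.4221]
tool_rot: [1.943, 2.452, 0.002]
contact_force: [0.9, -0.0, 0.7]
opening: 0.0558
grip_force: 0.0
```

Run:
```python
from h import *
seq((.531,.1635,.42,.41))
```

```text
[46.869, 2.071, -0.215, 0.014, 0.002, 1.392]
```

Emit:
arm_command(plan=[[[46.9,2.1,0,0.014,0.002,1.39],[46.9,2.1,0,0.014,0.002,1.39],[46.9,2.1,0,0.014,0.002,1.39],[46.9,2.1,0,0.014,0.002,1.39],[46.9,2.1,0,0.014,0.002,1.39],[46.9,2.1,0,0.014,0.002,1.39],[46.9,2.1,0,0.014,0.002,1.39],[46.9,2.1,0,0.014,0.002,1.39],[46.9,2.1,0,0.014,0.002,1.39],[46.9,2.1,0,0.014,0.002,1.39],[46.9,2.1,0,0.014,0.002,1.39],[46.9,2.1,0,0.014,0.002,1.39]]])

```text
t: 16.25
tool_pos: [0.5292, 0.1667, 0.4118]
tool_rot: [-3.068, -0.635, 0.018]
contact_force: [0.2, 0.4, -0.1]
opening: 0.0555
grip_force: 0.0
```

Emit:
arm_command(plan=[[[0,0,0,0,0,0]]])

```text
t: 16.33
tool_pos: [0.5289, 0.1682, 0.4117]
tool_rot: [-3.064, -0.645, 0.018]
contact_force: [-0.3, 1.2, 0.3]
opening: 0.0553
grip_force: 0.0
```

Run:
```python
from h import *
print(get_obs()['q'])
seq((.531,.1635,.42,.41))
snap('side','d2')
```

```text
[ 0.1719 -0.1156  1.7658  0.0099  1.5035  1.3268]
[-0.01, 0.503, -0.833, -0.012, 0.009, 0.005]
```

Emit:
arm_command(plan=[[[0,0.5,0,-0.012,0.009,0],[0,0.5,2,-0.012,0.009,0],[0,0.5,4,-0.012,0.009,0],[0,0.5,6,-0.012,0.009,0],[0,0.5,8,-0.012,0.009,0],[0,0.5,8,-0.012,0.009,0],[0,0.5,8,-0.012,0.009,0]]])

```text
t: 16.97
tool_pos: [0.5316, 0.1586, 0.3321]
tool_rot: [3.074, 0.639, -0.001]
contact_force: [0.2, 0.9, 0.3]
opening: 0.0554
grip_force: 0.0
```

Emit:
arm_command(plan=[[[0,0,0,0,0,0],[0,0,0,0,0,0],[0,0,0,0,0,0],[0,0,0,0,0,0],[0,0,0,0,0,0],[0,0,0,0,0,0],[0,0,0,0,0,0],[0,0,0,0,0,0]]], gripper=1)

```text
t: 17.63
tool_pos: [0.5315, 0.1618, 0.336]
tool_rot: [-3.072, -0.642, -0.007]
contact_force: [-2.3, 7.9, 2.9]
opening: 0.0134
grip_force: 31.9
```

Emit:
arm_command(plan=[[[0,0,0,0,0,0.11],[0,0,0,0,0,0.22],[0,0,0,0,0,0.33],[0,0,0,0,0,0.44],[0,0,0,0,0,0.55],[0,0,0,0,0,0.66],[0,0,0,0,0,0.77],[0,0,0,0,0,0.88],[0,0,0,0,0,0.99],[0,0,0,0,0,1.1],[0,0,0,0,0,1.2],[0,0,0,0,0,1.23]]])

```text
t: 18.63
tool_pos: [0.5314, 0.1608, 0.3359]
tool_rot: [-2.879, 1.254, -0.003]
contact_force: [-5.5, 1.4, 5.9]
opening: 0.0134
grip_force: 32.2
```

Emit:
arm_command(plan=[[[0,0,0,0,0,0],[0,0,0,0,0,0]]])

```text
t: 18.8
tool_pos: [0.5314, 0.1608, 0.336]
tool_rot: [-2.881, 1.249, -0.003]
contact_force: [-6.9, 2.3, 5.5]
opening: 0.0128
grip_force: 32.1
```

Emit:
arm_command(plan=[[[0,0,0,0,0,0],[0,0,0,0,0,0],[0,0,0,0,0,0],[0,0,0,0,0,0],[0,0,-3,0,0,0],[0,0,-6,0,0,0],[0,0,-9,0,0,0],[0,0,-9,0,0,0]]], gripper=-0.7)

```text
t: 19.47
tool_pos: [0.5326, 0.1604, 0.4319]
tool_rot: [-2.876, 1.248, -0.022]
contact_force: [0.5, -0.1, 0.7]
opening: 0.0723
grip_force: 0.0
```

Run:
```python
from h import *
seq((.53,.055,.43,1.664))
```

```text
[7.515, 7.396, 0.176, 0.007, -0.019, -2.483]
```

Emit:
arm_command(plan=[[[7.5,7.4,0.2,0,0,-1.4],[7.5,7.4,0.2,0,0,-1.4],[7.5,7.4,0.2,0,0,-1.4],[7.5,7.4,0.2,0,0,-1.4],[7.5,7.4,0.2,0,0,-1.4],[7.5,7.4,0.2,0,0,-1.4],[7.5,7.4,0.2,0,0,-1.4],[7.5,7.4,0.2,0,0,-1.4],[7.5,7.4,0.2,0,0,-1.4],[7.5,7.4,0.2,0,0,-1.4],[7.5,7.4,0.2,0,0,-1.4],[7.5,7.4,0.2,0,0,-1.4]]])

```text
t: 20.47
tool_pos: [0.5287, 0.0549, 0.4218]
tool_rot: [3.006, 0.907, 0.005]
contact_force: [0.2, 0.9, -0.2]
opening: 0.0728
grip_force: 0.0
```

Emit:
arm_command(plan=[[[0,0,0,0.01,-0.01,-1.083],[0,0,0,0.01,-0.01,-1.083],[0,0,0,0.01,-0.01,-1.083],[0,0,0,0.01,-0.01,-1.083],[0,0,0,0.01,-0.01,-1.083],[0,0,0,0.01,-0.01,-1.083],[0,0,0,0.01,-0.01,-1.083],[0,0,0,0.01,-0.01,-1.083],[0,0,0,0.01,-0.01,-1.083],[0,0,0,0.01,-0.01,-1.083],[0,0,0,0.01,-0.01,-1.083],[0,0,0,0.01,-0.01,-1.083]]])

```text
t: 21.47
tool_pos: [0.5287, 0.0549, 0.4219]
tool_rot: [-2.115, -2.319, 0.016]
contact_force: [-1.0, -0.1, 0.1]
opening: 0.0726
grip_force: 0.0
```

```bash
python3 -c "
from h import *
im,d,c=snap('wrist','w4');print(get_obs()['tool_pos'])
cv2.imwrite('pics/w4b.png',cv2.resize(im,(800,600)))"
```

```text
[0.5287 0.0549 0.4219]
```

View pics/w4b.png

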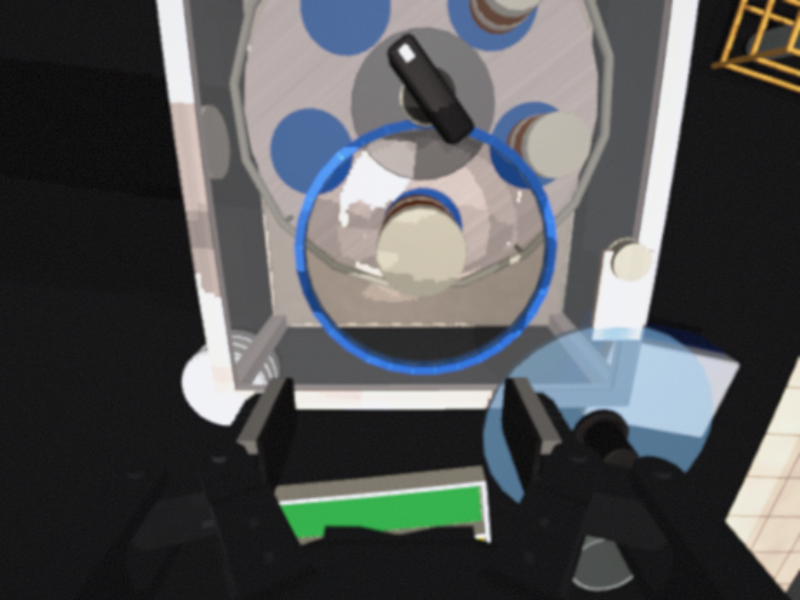

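The large jar is under the port with its cap at (422,250), spanning x 377–466. The next small jar's cap is at (557,145) and the last one is at (505,5).

Run:
```python
from h import *
w=load('w4');W=lambda x,y,z:atz(w,x*.7,y*.7,z)
t=W(421.5,249,.128);print('large',t,W(377,249,.128)-W(466,249,.128),atd(w,421*.7,249*.7,float(w['d'][174,295])))
b=W(557,146,.11);ex=np.array([.9957,.0929]);ey=np.array([-.0929,.9957]);O=np.array([.5305,.1635]);d=b[:2]-O
print('b',b,np.degrees(np.arctan2(d@ey,d@ex)),np.hypot(*d))
seq((t[0],t[1],.258,1.664))
```

```text
large [0.5374 0.0779 0.128 ] [-0.0538 -0.0052  0.    ] [0.5371 0.078  0.1283]
b [0.6136 0.1456 0.11  ] -17.501835216117644 0.08503512889084434
[2.288, 1.245, 16.372, -0.01, 0.005, -0.001]
```

Emit:
arm_command(plan=[[[2.3,1.2,3,-0.01,0.005,0],[2.3,1.2,6,-0.01,0.005,0],[2.3,1.2,8.5,-0.01,0.005,0],[2.3,1.2,10.5,-0.01,0.005,0],[2.3,1.2,12.5,-0.01,0.005,0],[2.3,1.2,14.5,-0.01,0.005,0],[2.3,1.2,16.4,-0.01,0.005,0],[2.3,1.2,16.4,-0.01,0.005,0],[2.3,1.2,16.4,-0.01,0.005,0]]])

```text
t: 22.27
tool_pos: [0.5372, 0.0781, 0.2573]
tool_rot: [2.116, 2.322, 0.001]
contact_force: [2.5, 0.3, 0.2]
opening: 0.0729
grip_force: 0.0
```

Emit:
arm_command(plan=[[[0,0,0,0,0,0],[0,0,0,0,0,0],[0,0,0,0,0,0],[0,0,0,0,0,0],[0,0,0,0,0,0],[0,0,0,0,0,0],[0,0,0,0,0,0]]], gripper=1, force=40)

```text
t: 22.85
tool_pos: [0.5369, 0.0781, 0.2582]
tool_rot: [-2.115, -2.323, -0.001]
contact_force: [0.3, -0.0, 1.9]
opening: 0.0551
grip_force: 42.8
```

Emit:
arm_command(plan=[[[0,0,-2,0,0,0],[0,0,-4.5,0,0,0],[0,0,-7,0,0,0],[0,0,-10,0,0,0],[0,0,-13,0,0,0],[0,0,-15,0,0,0],[-4,-1,-16,0,0,-0.03],[-8,-2,-16,0,0,-0.06],[-12,-3,-16,0,0,-0.09],[-16,-4,-16,0,0,-0.12],[-20,-5,-16,0,0,-0.14],[-24,-6,-16,0,0,-0.14]]])

```text
t: 23.85
tool_pos: [0.4986, -0.1681, 0.4167]
tool_rot: [-1.945, -2.465, -0.0]
contact_force: [0.2, 0.1, -2.1]
opening: 0.0552
grip_force: 43.3
```

Emit:
arm_command(plan=[[[0,0,0,0,0,0],[0,0,0,0,0,0]]])

```text
t: 24.02
tool_pos: [0.4989, -0.1684, 0.4165]
tool_rot: [-1.951, -2.459, -0.0]
contact_force: [0.2, 0.7, -2.6]
opening: 0.0551
grip_force: 43.4
```

Run:
```python
from h import *
o=get_obs();print(o['tool_pos'],o['opening'],o['grip_force'],o['contact_force'])
r=np.load('rack.npz');C,ex,ey,Y=r['C'],r['ex'],r['ey'],float(r['yaw'])+np.pi/2
seq((*(C+.028*ey),.42,Y))
```

```text
[ 0.4989 -0.1684  0.4165] 0.055075352387352255 43.40665876865387 [ 0.1997  0.7323 -2.5555]
[-8.59, -0.237, -0.369, -0.001, -0.002, -0.002]
```

Emit:
arm_command(plan=[[[-3,-0.1,0,0,0,0],[-6,-0.2,1,0,0,0],[-8.6,-0.2,4,0,0,0],[-8.6,-0.2,7,0,0,0],[-8.6,-0.2,10,0,0,0],[-8.6,-0.2,13,0,0,0],[-8.6,-0.2,16,0,0,0],[-8.6,-0.2,18.5,0,0,0],[-8.6,-0.2,19.5,0,0,0],[-8.6,-0.2,20,0,0,0],[-8.6,-0.2,20.2,0,0,0],[-8.6,-0.2,20.2,0,0,0]]])

```text
t: 25.02
tool_pos: [0.5183, -0.2504, 0.2167]
tool_rot: [1.946, 2.465, 0.001]
contact_force: [-0.3, -0.0, -1.9]
opening: 0.0553
grip_force: 43.5
```

Emit:
arm_command(plan=[[[0,0,0.05,0,0,0],[0,0,0.05,0,0,0]]])

```text
t: 25.18
tool_pos: [0.5184, -0.251, 0.2172]
tool_rot: [1.945, 2.463, 0.001]
contact_force: [0.4, -0.7, -2.2]
opening: 0.055
grip_force: 43.5
```

Run:
```python
from h import *
o=get_obs();print(o['tool_pos'],o['contact_force'])
r=np.load('rack.npz');d=o['tool_pos'][:2]-r['C'];print(d@r['ex'],d@r['ey'])
```

```text
[ 0.5184 -0.251   0.2172] [ 0.3544 -0.676  -2.215 ]
0.0025837117255644447 0.029065138070286458
```

Emit:
arm_command(plan=[[[0,0,0.2,0,0,0],[0,0,0.35,0,0,0],[0,0,0.35,0,0,0]]])

```text
t: 25.43
tool_pos: [0.5184, -0.2512, 0.2142]
tool_rot: [1.946, 2.463, 0.001]
contact_force: [-1.5, 1.2, 6.7]
opening: 0.0551
grip_force: 44.1
```

Emit:
arm_command(plan=[[[0,0,0,0,0,0],[0,0,0,0,0,0],[0,0,0,0,0,0],[0,0,0,0,0,0],[0,0,-3,0,0,0],[0,0,-7,0,0,0],[0,0,-11,0,0,0],[0,0,-15,0,0,0],[0,0,-19,0,0,0],[0,0,-20.5,0,0,0],[0,0,-20.5,0,0,0],[0,0,-20.5,0,0,0]]], gripper=-0.7)

```text
t: 26.43
tool_pos: [0.5176, -0.2507, 0.4178]
tool_rot: [1.946, 2.464, 0.001]
contact_force: [-0.1, 0.2, -0.5]
opening: 0.0726
grip_force: 0.0
```

Run:
```python
from h import *
seq((.531,.162,.42,2.32),(.531,.162,.332,2.32))
```

```text
[39.84, 10.858, -0.257, 0.001, 0.002, -0.515]
[0.0, 0.0, 8.8, 0.0, 0.0, 0.0]
```

Emit:
arm_command(plan=[[[39.8,10.9,0,0,0,-0.515],[39.8,10.9,0,0,0,-0.515],[39.8,10.9,0,0,0,-0.515],[39.8,10.9,0,0,0,-0.515],[39.8,10.9,0,0,0,-0.515],[39.8,10.9,0,0,0,-0.515],[39.8,10.9,0,0,0,-0.515],[39.8,10.9,0,0,0,-0.515],[39.8,10.9,0,0,0,-0.515],[39.8,10.9,0,0,0,-0.515],[39.8,10.9,0,0,0,-0.515],[39.8,10.9,0,0,0,-0.515]]], gripper=-0.3)

```text
t: 27.43
tool_pos: [0.5307, 0.1636, 0.4135]
tool_rot: [-1.248, -2.878, 0.004]
contact_force: [-0.1, -0.8, -0.3]
opening: 0.0555
grip_force: 0.0
```

Emit:
arm_command(plan=[[[0,0,0,0,0,0],[0,0,0,0,0,0]]])

```text
t: 27.6
tool_pos: [0.5314, 0.1608, 0.4152]
tool_rot: [-1.256, -2.877, 0.002]
contact_force: [-0.2, 0.2, 0.5]
opening: 0.0552
grip_force: 0.0
```

Run:
```python
from h import *
seq((.531,.162,.332,2.32))
snap('side','d3')
```

```text
[0.1, 0.073, 8.317, -0.002, -0.002, -0.002]
```

Emit:
arm_command(plan=[[[0.1,0,2,0,0,0],[0.1,0,4,0,0,0],[0.1,0,6,0,0,0],[0.1,0,8.2,0,0,0],[0.1,0,8.2,0,0,0],[0.1,0,8.2,0,0,0]]])

```text
t: 28.15
tool_pos: [0.5305, 0.1614, 0.3334]
tool_rot: [-1.257, -2.876, 0.002]
contact_force: [0.2, 0.2, 0.5]
opening: 0.0554
grip_force: 0.0
```

Emit:
arm_command(plan=[[[0,0,0,0,0,0],[0,0,0,0,0,0],[0,0,0,0,0,0],[0,0,0,0,0,0],[0,0,0,0,0,0],[0,0,0,0,0,0],[0,0,0,0,0,0],[0,0,0,0,0,0]]], gripper=1, force=30)

```text
t: 28.82
tool_pos: [0.5309, 0.1621, 0.3368]
tool_rot: [1.255, 2.879, -0.002]
contact_force: [-4.1, -3.5, 4.7]
opening: 0.0133
grip_force: 31.6
```

Emit:
arm_command(plan=[[[0,0,0,0,0,0.11],[0,0,0,0,0,0.22],[0,0,0,0,0,0.33],[0,0,0,0,0,0.44],[0,0,0,0,0,0.55],[0,0,0,0,0,0.66],[0,0,0,0,0,0.77],[0,0,0,0,0,0.88],[0,0,0,0,0,0.99],[0,0,0,0,0,1.1],[0,0,0,0,0,1.2],[0,0,0,0,0,1.265]]])

```text
t: 29.82
tool_pos: [0.5307, 0.1621, 0.3368]
tool_rot: [2.717, 1.575, -0.003]
contact_force: [-7.5, -5.2, 5.9]
opening: 0.0134
grip_force: 31.7
```

Emit:
arm_command(plan=[[[0,0,0,0,0,0],[0,0,0,0,0,0]]])

```text
t: 29.98
tool_pos: [0.5307, 0.162, 0.3368]
tool_rot: [2.714, 1.58, -0.003]
contact_force: [-6.0, -3.8, 6.6]
opening: 0.0133
grip_force: 31.7
```

Emit:
arm_command(plan=[[[0,0,0,0,0,0],[0,0,0,0,0,0],[0,0,0,0,0,0],[0,0,0,0,0,0],[0,0,-3,0,0,0],[0,0,-6,0,0,0],[0,0,-9,0,0,0],[0,0,-9,0,0,0],[0,0,-9,0,0,0]]], gripper=-0.3)

```text
t: 30.73
tool_pos: [0.5312, 0.1627, 0.4279]
tool_rot: [2.713, 1.58, 0.009]
contact_force: [0.3, 0.7, -0.9]
opening: 0.0556
grip_force: 0.0
```

Run:
```python
from h import *
seq((.53,.055,.43,1.664))
```

```text
[-9.424, 5.206, -0.23, 0.005, -0.003, -0.609]
```

Emit:
arm_command(plan=[[[-9.4,5.2,0,0,0,-0.61],[-9.4,5.2,0,0,0,-0.61],[-9.4,5.2,0,0,0,-0.61],[-9.4,5.2,0,0,0,-0.61],[-9.4,5.2,0,0,0,-0.61],[-9.4,5.2,0,0,0,-0.61],[-9.4,5.2,0,0,0,-0.61],[-9.4,5.2,0,0,0,-0.61],[-9.4,5.2,0,0,0,-0.61]]])

```text
t: 31.48
tool_pos: [0.5295, 0.0554, 0.4242]
tool_rot: [-2.116, -2.321, 0.0]
contact_force: [0.3, -0.0, 0.1]
opening: 0.0554
grip_force: 0.0
```

```bash
python3 -c "
from h import *
im,d,c=snap('wrist','w5');print(get_obs()['tool_pos'])
cv2.imwrite('pics/w5b.png',cv2.resize(im,(800,600)))"
```

```text
[0.5295 0.0555 0.4244]
```

View pics/w5b.png

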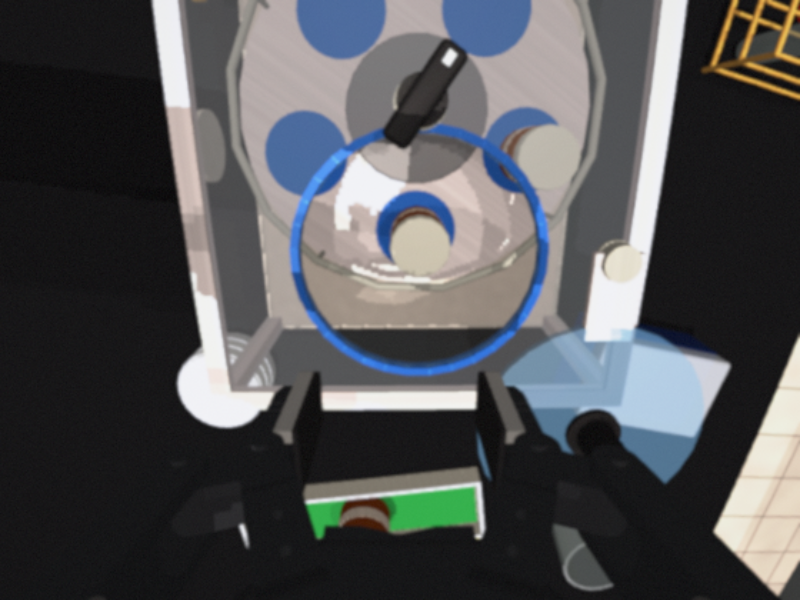

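Small jar b is under the port with its cap at (420,244). Small jar a's cap is at (549,156). The large jar stands in the green row at (365,513).

Run:
```python
from h import *
w=load('w5');W=lambda x,y,z:atz(w,x*.7,y*.7,z)
t=W(420,244,.11);print('b',t,W(390,244,.11)-W(450,244,.11),atd(w,294,170,float(w['d'][170,294])))
b=W(549,156,.11);ex=np.array([.9957,.0929]);ey=np.array([-.0929,.9957]);O=np.array([.5305,.1635]);d=b[:2]-O
print('a',b,np.degrees(np.arctan2(d@ey,d@ex)),np.hypot(*d))
seq((t[0],t[1],.252,1.664))
```

```text
b [0.5409 0.0789 0.11  ] [-0.039  -0.0037  0.    ] [0.5407 0.0799 0.1112]
a [0.6144 0.1418 0.11  ] -19.840286586848485 0.08669672377657209
[2.22, 1.358, 17.24, -0.001, -0.0, -0.0]
```

Emit:
arm_command(plan=[[[2.2,1.3,3,0,0,0],[2.2,1.3,6,0,0,0],[2.2,1.3,9,0,0,0],[2.2,1.3,11,0,0,0],[2.2,1.3,13,0,0,0],[2.2,1.3,15,0,0,0],[2.2,1.3,17.2,0,0,0],[2.2,1.3,17.2,0,0,0],[2.2,1.3,17.2,0,0,0]]])

```text
t: 32.28
tool_pos: [0.5399, 0.0785, 0.2516]
tool_rot: [-2.113, -2.321, 0.003]
contact_force: [-0.2, 0.5, 0.3]
opening: 0.0554
grip_force: 0.0
```

Emit:
arm_command(plan=[[[0,0,0,0,0,0],[0,0,0,0,0,0],[0,0,0,0,0,0],[0,0,0,0,0,0],[0,0,0,0,0,0],[0,0,0,0,0,0],[0,0,0,0,0,0]]], gripper=1)

```text
t: 32.87
tool_pos: [0.5412, 0.0783, 0.2546]
tool_rot: [2.114, 2.322, 0.004]
contact_force: [-0.4, -0.1, 5.8]
opening: 0.0392
grip_force: 30.7
```

Emit:
arm_command(plan=[[[0,0,-2,0,0,0],[0,0,-4.5,0,0,0],[0,0,-7,0,0,0],[0,0,-10,0,0,0],[0,0,-13,0,0,0],[0,0,-15,0,0,0],[-4,-1,-16,0,0,-0.03],[-8,-2,-16.5,0,0,-0.06],[-12,-3,-16.5,0,0,-0.09],[-16,-4,-16.5,0,0,-0.12],[-20,-5,-16.5,0,0,-0.14],[-24,-6,-16.5,0,0,-0.14]]])

```text
t: 33.87
tool_pos: [0.5022, -0.1681, 0.4175]
tool_rot: [-1.946, -2.466, -0.001]
contact_force: [1.2, 0.2, -1.1]
opening: 0.0388
grip_force: 30.5
```

Emit:
arm_command(plan=[[[0,0,0,0,0,0],[0,0,0,0,0,0]]])

```text
t: 34.03
tool_pos: [0.5026, -0.1682, 0.4172]
tool_rot: [-1.952, -2.46, -0.001]
contact_force: [0.4, 0.3, -1.0]
opening: 0.0392
grip_force: 30.6
```

Run:
```python
from h import *
o=get_obs();print(o['tool_pos'],o['opening'],o['grip_force'],o['contact_force'])
r=np.load('rack.npz');C,ex,ey,Y=r['C'],r['ex'],r['ey'],float(r['yaw'])+np.pi/2
seq((*(C-.037*ey),.42,Y))
```

```text
[ 0.5026 -0.1682  0.4172] 0.039174630064477245 30.55340051651001 [ 0.43    0.2816 -0.9696]
[-15.024, -0.586, -0.303, -0.001, -0.001, -0.002]
```

Emit:
arm_command(plan=[[[-4,-0.2,0,0,0,0],[-8,-0.4,0,0,0,0],[-12,-0.6,1,0,0,0],[-15,-0.6,4,0,0,0],[-15,-0.6,7.5,0,0,0],[-15,-0.6,11,0,0,0],[-15,-0.6,14,0,0,0],[-15,-0.6,17,0,0,0],[-15,-0.6,19,0,0,0],[-15,-0.6,20,0,0,0],[-15,-0.6,20.4,0,0,0],[-15,-0.6,20.4,0,0,0]]])

```text
t: 35.03
tool_pos: [0.5324, -0.3126, 0.2131]
tool_rot: [-1.945, -2.465, -0.001]
contact_force: [-0.1, 0.5, -0.9]
opening: 0.0394
grip_force: 30.6
```

Emit:
arm_command(plan=[[[0,0,0.1,0,0,0],[0,0,0.2,0,0,0],[0,0,0.2,0,0,0]]])

```text
t: 35.28
tool_pos: [0.5327, -0.3139, 0.2134]
tool_rot: [1.945, 2.463, 0.001]
contact_force: [-0.4, -0.4, -0.5]
opening: 0.0389
grip_force: 30.6
```

Run:
```python
from h import *
o=get_obs();print(o['tool_pos'],o['contact_force'])
r=np.load('rack.npz');d=o['tool_pos'][:2]-r['C'];print(d@r['ex'],d@r['ey'])
```

```text
[ 0.5327 -0.3139  0.2134] [-0.3971 -0.4102 -0.4539]
0.002121318429860249 -0.03550152972902939
```

Emit:
arm_command(plan=[[[0,0,0.15,0,0,0],[0,0,0.27,0,0,0],[0,0,0.27,0,0,0]]])

```text
t: 35.53
tool_pos: [0.5325, -0.3141, 0.2107]
tool_rot: [1.947, 2.464, 0.001]
contact_force: [-1.7, 1.1, 4.4]
opening: 0.0399
grip_force: 31.0
```

Emit:
arm_command(plan=[[[0,0,0,0,0,0],[0,0,0,0,0,0],[0,0,0,0,0,0],[0,0,0,0,0,0],[0,0,-3,0,0,0],[0,0,-7,0,0,0],[0,0,-11,0,0,0],[0,0,-15,0,0,0],[0,0,-19,0,0,0],[0,0,-20.7,0,0,0],[0,0,-20.7,0,0,0],[0,0,-20.7,0,0,0]]], gripper=-0.3)

```text
t: 36.53
tool_pos: [0.5322, -0.3138, 0.4175]
tool_rot: [1.946, 2.463, 0.001]
contact_force: [-0.4, 0.5, -0.8]
opening: 0.0556
grip_force: 0.0
```

Run:
```python
from h import *
seq((.531,.162,.42,1.054))
```

```text
[46.308, 10.904, -0.317, 0.003, 0.001, 0.751]
```

Emit:
arm_command(plan=[[[46.3,10.9,0,0,0,0.75],[46.3,10.9,0,0,0,0.75],[46.3,10.9,0,0,0,0.75],[46.3,10.9,0,0,0,0.75],[46.3,10.9,0,0,0,0.75],[46.3,10.9,0,0,0,0.75],[46.3,10.9,0,0,0,0.75],[46.3,10.9,0,0,0,0.75],[46.3,10.9,0,0,0,0.75],[46.3,10.9,0,0,0,0.75],[46.3,10.9,0,0,0,0.75],[46.3,10.9,0,0,0,0.75]]])

```text
t: 37.53
tool_pos: [0.5298, 0.1651, 0.4129]
tool_rot: [-2.711, -1.582, 0.006]
contact_force: [1.3, -0.3, -0.1]
opening: 0.0554
grip_force: 0.0
```

Emit:
arm_command(plan=[[[0,0,0,0,0,0],[0,0,0,0,0,0],[0,0,0,0,0,0]]])

```text
t: 37.78
tool_pos: [0.5306, 0.1617, 0.4139]
tool_rot: [-2.714, -1.58, 0.005]
contact_force: [0.1, 0.5, 0.3]
opening: 0.0554
grip_force: 0.0
```

Run:
```python
from h import *
seq((.531,.162,.332,1.054))
```

```text
[0.067, 0.037, 8.187, -0.003, 0.002, 0.001]
```

Emit:
arm_command(plan=[[[0.1,0,2,0,0,0],[0.1,0,4,0,0,0],[0.1,0,6,0,0,0],[0.1,0,8.1,0,0,0],[0.1,0,8.1,0,0,0],[0.1,0,8.1,0,0,0]]])

```text
t: 38.28
tool_pos: [0.531, 0.1615, 0.3332]
tool_rot: [-2.715, -1.577, 0.006]
contact_force: [-0.2, -0.8, 0.8]
opening: 0.0552
grip_force: 0.0
```

Emit:
arm_command(plan=[[[0,0,0,0,0,0],[0,0,0,0,0,0],[0,0,0,0,0,0],[0,0,0,0,0,0],[0,0,0,0,0,0],[0,0,0,0,0,0],[0,0,0,0,0,0],[0,0,0,0,0,0]]], gripper=1)

```text
t: 38.95
tool_pos: [0.5314, 0.1632, 0.337]
tool_rot: [-2.714, -1.581, -0.002]
contact_force: [-3.9, 0.2, 5.5]
opening: 0.0132
grip_force: 31.7
```

Emit:
arm_command(plan=[[[0,0,0,0,0,0.11],[0,0,0,0,0,0.22],[0,0,0,0,0,0.33],[0,0,0,0,0,0.44],[0,0,0,0,0,0.55],[0,0,0,0,0,0.66],[0,0,0,0,0,0.77],[0,0,0,0,0,0.88],[0,0,0,0,0,0.99],[0,0,0,0,0,1.1],[0,0,0,0,0,1.2],[0,0,0,0,0,1.245]]])

```text
t: 39.95
tool_pos: [0.5319, 0.1622, 0.337]
tool_rot: [3.124, -0.304, 0.004]
contact_force: [-1.4, -6.0, 5.7]
opening: 0.0133
grip_force: 31.6
```

Emit:
arm_command(plan=[[[0,0,0,0,0,0],[0,0,0,0,0,0]]])

```text
t: 40.12
tool_pos: [0.5319, 0.1622, 0.337]
tool_rot: [3.125, -0.299, 0.004]
contact_force: [-1.9, -4.3, 4.4]
opening: 0.0135
grip_force: 31.6
```

Emit:
arm_command(plan=[[[0,0,0,0,0,0],[0,0,0,0,0,0],[0,0,0,0,0,0],[0,0,0,0,0,0],[0,0,-3,0,0,0],[0,0,-6,0,0,0],[0,0,-9,0,0,0],[0,0,-9,0,0,0],[0,0,-9,0,0,0]]], gripper=-0.3)

```text
t: 40.87
tool_pos: [0.5318, 0.163, 0.428]
tool_rot: [-3.126, 0.298, -0.008]
contact_force: [-0.4, 0.0, -0.8]
opening: 0.0554
grip_force: 0.0
```

Run:
```python
from h import *
seq((.53,.055,.43,1.664))
```

```text
[1.866, 10.643, -0.212, 0.003, -0.006, -1.854]
```

Emit:
arm_command(plan=[[[1.9,10.6,0,0,0,-1.4],[1.9,10.6,0,0,0,-1.4],[1.9,10.6,0,0,0,-1.4],[1.9,10.6,0,0,0,-1.4],[1.9,10.6,0,0,0,-1.4],[1.9,10.6,0,0,0,-1.4],[1.9,10.6,0,0,0,-1.4],[1.9,10.6,0,0,0,-1.4],[1.9,10.6,0,0,0,-1.4],[1.9,10.6,0,0,0,-1.4],[1.9,10.6,0,0,0,-1.4],[1.9,10.6,0,0,0,-1.4]]])

```text
t: 41.87
tool_pos: [0.5297, 0.0552, 0.4229]
tool_rot: [-2.578, -1.791, 0.003]
contact_force: [0.1, 0.6, 1.1]
opening: 0.0554
grip_force: 0.0
```

Emit:
arm_command(plan=[[[0,0,0,0,0,-0.454],[0,0,0,0,0,-0.454],[0,0,0,0,0,-0.454],[0,0,0,0,0,-0.454],[0,0,0,0,0,-0.454],[0,0,0,0,0,-0.454],[0,0,0,0,0,-0.454]]])

```text
t: 42.45
tool_pos: [0.5298, 0.0552, 0.424]
tool_rot: [-2.117, -2.319, 0.001]
contact_force: [-0.4, 0.0, -0.0]
opening: 0.0558
grip_force: 0.0
```

```bash
python3 -c "
from h import *
im,d,c=snap('wrist','w6');print(get_obs()['tool_pos'])
cv2.imwrite('pics/w6b.png',cv2.resize(im,(800,600)))"
```

```text
[0.5299 0.0552 0.4243]
```

View pics/w6b.png

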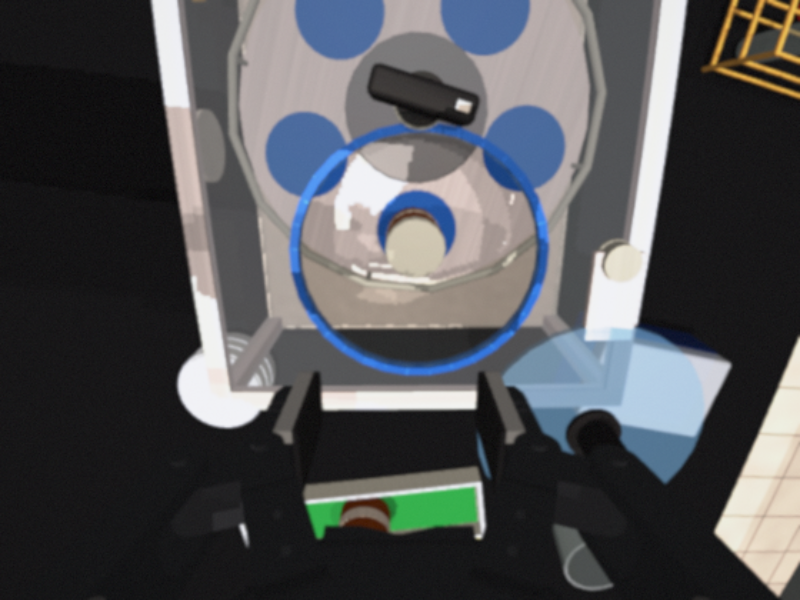

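The last small jar is under the port with its cap at (415,246), and every other seat is empty.

Run:
```python
from h import *
w=load('w6');W=lambda x,y,z:atz(w,x*.7,y*.7,z)
t=W(415,246,.11);print(t,W(385,246,.11)-W(445,246,.11))
seq((t[0],t[1],.252,1.664))
```

```text
[0.5379 0.077  0.11  ] [-0.039  -0.0036  0.    ]
[2.094, 1.02, 17.232, -0.001, -0.001, -0.002]
```

Emit:
arm_command(plan=[[[2.1,1,3,0,0,0],[2.1,1,6,0,0,0],[2.1,1,9,0,0,0],[2.1,1,11,0,0,0],[2.1,1,13,0,0,0],[2.1,1,15,0,0,0],[2.1,1,17.2,0,0,0],[2.1,1,17.2,0,0,0],[2.1,1,17.2,0,0,0]]])

```text
t: 43.25
tool_pos: [0.5374, 0.0771, 0.2518]
tool_rot: [-2.115, -2.319, 0.003]
contact_force: [0.0, -0.6, -0.2]
opening: 0.0556
grip_force: 0.0
```

Emit:
arm_command(plan=[[[0,0,0,0,0,0],[0,0,0,0,0,0],[0,0,0,0,0,0],[0,0,0,0,0,0],[0,0,0,0,0,0],[0,0,0,0,0,0],[0,0,0,0,0,0]]], gripper=1)

```text
t: 43.83
tool_pos: [0.5387, 0.0771, 0.2549]
tool_rot: [2.115, 2.321, 0.004]
contact_force: [-0.6, 0.4, 6.6]
opening: 0.0392
grip_force: 30.8
```

Emit:
arm_command(plan=[[[0,0,-2,0,0,0],[0,0,-4.5,0,0,0],[0,0,-7,0,0,0],[0,0,-10,0,0,0],[0,0,-13,0,0,0],[0,0,-15,0,0,0],[-4,-1,-16,0,0,-0.03],[-8,-2,-16.5,0,0,-0.06],[-12,-3,-16.5,0,0,-0.09],[-16,-4,-16.5,0,0,-0.12],[-20,-5,-16.5,0,0,-0.14],[-24,-6,-16.5,0,0,-0.14]]])

```text
t: 44.83
tool_pos: [0.4995, -0.1692, 0.4175]
tool_rot: [-1.947, -2.465, -0.0]
contact_force: [1.5, -0.7, -1.6]
opening: 0.039
grip_force: 30.7
```

Emit:
arm_command(plan=[[[0,0,0,0,0,0],[0,0,0,0,0,0]]])

```text
t: 45.0
tool_pos: [0.4998, -0.1693, 0.4173]
tool_rot: [-1.953, -2.459, -0.001]
contact_force: [-0.6, -0.1, -2.2]
opening: 0.039
grip_force: 30.7
```

Run:
```python
from h import *
o=get_obs();print(o['tool_pos'],o['opening'],o['grip_force'],o['contact_force'])
im,d,c=snap('side','d4');cv2.imwrite('pics/d4b.png',cv2.resize(im[60:340,100:480],(760,560)))
r=np.load('rack.npz');C,ex,ey,Y=r['C'],r['ex'],r['ey'],float(r['yaw'])+np.pi/2
seq((*(C-.037*ey-.088*ex),.42,Y))
```

```text
[ 0.4998 -0.1693  0.4173] 0.03904097233792757 30.72549283504486 [-0.5711 -0.1429 -2.1709]
[-15.108, -9.177, -0.291, -0.001, -0.002, -0.001]
```

View pics/d4b.png

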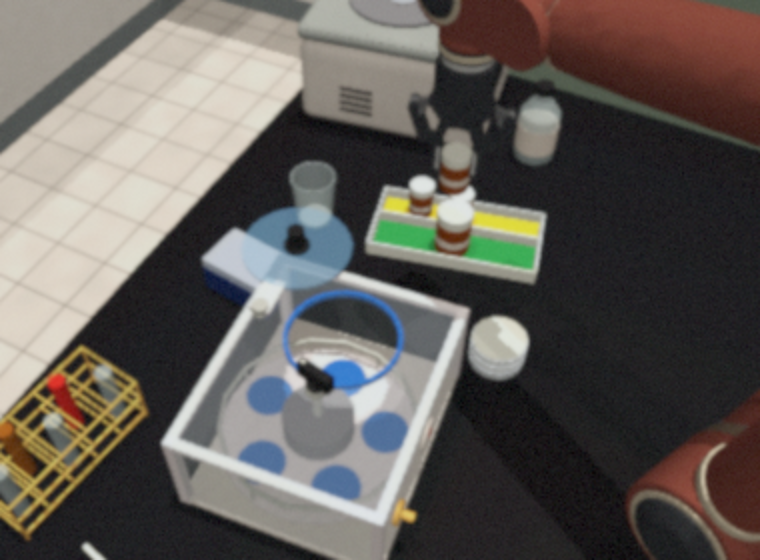

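The box is empty. The rack holds small jars at about (422,197) and (462,190) and the large jar at (455,225), with the last small jar in the gripper. I'll check the media bottle's clearance before placing.

Run:
```python
from h import *
d=load('d4');r=np.load('rack.npz');C,ex,ey=r['C'],r['ex'],r['ey']
for p in [(537,145,.04),(545,90,.15)]:
    q=atz(d,100+p[0]/2,60+p[1]/2,p[2])[:2];print(q,(q-C)@ex,(q-C)@ey)
```

```text
[ 0.4702 -0.5117] -0.10413002090332112 -0.21365448885289035
[ 0.4766 -0.5187] -0.09955528298369229 -0.2219698791066047
```

Emit:
arm_command(plan=[[[-4,-2.5,0,0,0,0],[-8,-5,0,0,0,0],[-12,-7.5,0,0,0,0],[-15.1,-9.2,2,0,0,0],[-15.1,-9.2,6,0,0,0],[-15.1,-9.2,10,0,0,0],[-15.1,-9.2,13.5,0,0,0],[-15.1,-9.2,17,0,0,0],[-15.1,-9.2,19,0,0,0],[-15.1,-9.2,20,0,0,0],[-15.1,-9.2,20.4,0,0,0],[-15.1,-9.2,20.4,0,0,0]]])

```text
t: 46.05
tool_pos: [0.4464, -0.3348, 0.2138]
tool_rot: [-1.946, -2.465, -0.001]
contact_force: [0.6, 0.1, -1.4]
opening: 0.039
grip_force: 30.8
```

Emit:
arm_command(plan=[[[0,0,0.1,0,0,0],[0,0,0.2,0,0,0],[0,0,0.2,0,0,0]]])

```text
t: 46.3
tool_pos: [0.4464, -0.336, 0.2138]
tool_rot: [1.946, 2.462, -0.0]
contact_force: [-0.1, 0.0, -1.9]
opening: 0.039
grip_force: 30.8
```

Run:
```python
from h import *
o=get_obs();print(o['tool_pos'],o['contact_force'])
r=np.load('rack.npz');d=o['tool_pos'][:2]-r['C'];print(d@r['ex'],d@r['ey'])
```

```text
[ 0.4464 -0.336   0.2138] [-0.0601  0.0259 -1.9003]
-0.08693869468859804 -0.03720732895425818
```

Emit:
arm_command(plan=[[[0,0,0.15,0,0,0],[0,0,0.3,0,0,0],[0,0,0.3,0,0,0]]])

```text
t: 46.55
tool_pos: [0.4463, -0.3362, 0.211]
tool_rot: [1.948, 2.463, 0.0]
contact_force: [-2.1, 1.7, 6.2]
opening: 0.0391
grip_force: 31.4
```

Emit:
arm_command(plan=[[[0,0,0,0,0,0],[0,0,0,0,0,0],[0,0,0,0,0,0],[0,0,0,0,0,0],[0,0,-3,0,0,0],[0,0,-7,0,0,0],[0,0,-11,0,0,0],[0,0,-15,0,0,0],[0,0,-19,0,0,0],[0,0,-20.7,0,0,0],[0,0,-20.7,0,0,0],[0,0,-20.7,0,0,0]]], gripper=-0.3)

```text
t: 47.55
tool_pos: [0.4458, -0.3358, 0.4173]
tool_rot: [1.947, 2.462, 0.0]
contact_force: [-1.6, 0.2, -0.8]
opening: 0.0555
grip_force: 0.0
```

Run:
```python
from h import *
seq((.662,-.0245,.42,2.6))
```

```text
[25.305, 28.21, -0.275, 0.001, 0.003, -0.797]
```

Emit:
arm_command(plan=[[[25.3,28.2,-0.3,0,0,-0.8],[25.3,28.2,-0.3,0,0,-0.8],[25.3,28.2,-0.3,0,0,-0.8],[25.3,28.2,-0.3,0,0,-0.8],[25.3,28.2,-0.3,0,0,-0.8],[25.3,28.2,-0.3,0,0,-0.8],[25.3,28.2,-0.3,0,0,-0.8],[25.3,28.2,-0.3,0,0,-0.8],[25.3,28.2,-0.3,0,0,-0.8],[25.3,28.2,-0.3,0,0,-0.8],[25.3,28.2,-0.3,0,0,-0.8],[25.3,28.2,-0.3,0,0,-0.8]]])

```text
t: 48.55
tool_pos: [0.6615, -0.0243, 0.4162]
tool_rot: [-0.833, -3.024, 0.001]
contact_force: [-0.6, -0.3, -0.0]
opening: 0.0555
grip_force: 0.0
```

Emit:
arm_command(plan=[[[0,0,0,0,0,0],[0,0,0,0,0,0],[0,0,0,0,0,0]]])

```text
t: 48.8
tool_pos: [0.6613, -0.0258, 0.4189]
tool_rot: [-0.838, -3.027, -0.0]
contact_force: [-0.3, 0.6, 0.3]
opening: 0.0559
grip_force: 0.0
```

Run:
```python
from h import *
seq((.662,-.0245,.333,2.6))
P=np.array([.653,.0895]);p0=np.array([.662,-.0245]);v=p0-P;r=down(2.6)
w0=np.arctan2(-v[1],-v[0])-.093;print('cover',w0)
for k in range(1,16):
    a=-(w0+.01)*k/15;q=P+R.from_euler('z',a).as_matrix()[:2,:2]@v
    print(np.r_[r.inv().apply(np.r_[q-p0,0])*100,0,0,-a].round(2).tolist())
print(q)
```

```text
[0.001, 0.143, 8.589, 0.0, -0.0, 0.002]
cover 1.5565802877840405
[1.01, -0.64, 0.0, 0.0, 0.0, 0.1]
[2.07, -1.18, 0.0, 0.0, 0.0, 0.21]
[3.19, -1.6, 0.0, 0.0, 0.0, 0.31]
[4.35, -1.9, 0.0, 0.0, 0.0, 0.42]
[5.53, -2.08, 0.0, 0.0, 0.0, 0.52]
[6.72, -2.13, 0.0, 0.0, 0.0, 0.63]
[7.91, -2.06, 0.0, 0.0, 0.0, 0.73]
[9.09, -1.87, 0.0, 0.0, 0.0, 0.84]
[10.24, -1.55, 0.0, 0.0, 0.0, 0.94]
[11.35, -1.12, 0.0, 0.0, 0.0, 1.04]
[12.41, -0.57, 0.0, 0.0, 0.0, 1.15]
[13.41, 0.08, 0.0, 0.0, 0.0, 1.25]
[14.34, 0.84, 0.0, 0.0, 0.0, 1.36]
[15.18, 1.69, 0.0, 0.0, 0.0, 1.46]
[15.92, 2.62, 0.0, 0.0, 0.0, 1.57]
[0.539 0.08 ]
```

Emit:
arm_command(plan=[[[0,0.1,2,0,0,0],[0,0.1,4,0,0,0],[0,0.1,6,0,0,0],[0,0.1,8.5,0,0,0],[0,0.1,8.5,0,0,0],[0,0.1,8.5,0,0,0]]])

```text
t: 49.3
tool_pos: [0.6615, -0.0242, 0.3325]
tool_rot: [-0.836, -3.024, 0.0]
contact_force: [0.5, -0.1, 1.0]
opening: 0.0554
grip_force: 0.0
```

Emit:
arm_command(plan=[[[0,0,0,0,0,0],[0,0,0,0,0,0],[0,0,0,0,0,0],[0,0,0,0,0,0],[0,0,0,0,0,0],[0,0,0,0,0,0],[0,0,0,0,0,0],[0,0,0,0,0,0]]], gripper=1, force=25)

```text
t: 49.97
tool_pos: [0.663, -0.0243, 0.3369]
tool_rot: [0.834, 3.024, -0.001]
contact_force: [-0.5, -5.1, 6.0]
opening: 0.0227
grip_force: 26.0
```

Emit:
arm_command(plan=[[[1.27,-0.78,0,0,0,0.12],[2.62,-1.4,0,0,0,0.24],[4.06,-1.83,0,0,0,0.36],[5.53,-2.08,0,0,0,0.48],[7.02,-2.12,0,0,0,0.6],[8.5,-1.97,0,0,0,0.72],[9.95,-1.64,0,0,0,0.84],[11.35,-1.12,0,0,0,0.96],[12.66,-0.42,0,0,0,1.08],[13.88,0.45,0,0,0,1.2],[14.98,1.47,0,0,0,1.32],[15.92,2.62,0,0,0,1.44]]])

```text
t: 50.97
tool_pos: [0.5394, 0.0806, 0.3369]
tool_rot: [2.628, 1.715, 0.006]
contact_force: [3.2, -2.6, 5.2]
opening: 0.0225
grip_force: 26.2
```

Emit:
arm_command(plan=[[[0,0,0,0,0,0.07],[0,0,0,0,0,0.12],[0,0,0,0,0,0.12]]])

```text
t: 51.22
tool_pos: [0.5402, 0.0811, 0.3368]
tool_rot: [2.722, 1.564, 0.012]
contact_force: [4.3, 1.5, 5.4]
opening: 0.0232
grip_force: 26.5
```

Run:
```python
from h import *
o=get_obs();print(o['tool_pos'],R.from_rotvec(o['tool_rot']).as_matrix()[:,:2].round(3).tolist(),o['contact_force'],o['opening'])
```

```text
[0.5402 0.0811 0.3368] [[0.503, 0.864], [0.864, -0.503], [0.006, 0.005]] [4.3219 1.5351 5.3752] 0.023244702956086223
```

Emit:
arm_command(plan=[[[0.15,-0.1,0,0,0,0],[0.35,-0.2,0,0,0,0],[0.5,-0.3,0,0,0,0],[0.5,-0.3,0,0,0,0]]])

```text
t: 51.55
tool_pos: [0.5404, 0.0836, 0.3368]
tool_rot: [2.713, 1.56, 0.0]
contact_force: [2.3, -16.7, 7.2]
opening: 0.0226
grip_force: 26.8
```

Emit:
arm_command(plan=[[[0,0,0,0,0,0],[0,0,0,0,0,0],[0,0,0,0,0,0],[0,0,0,0,0,0],[0,0,-3,0,0,0],[0,0,-6,0,0,0],[0,0,-9,0,0,0],[0,0,-9,0,0,0]]], gripper=-0.3)

```text
t: 52.22
tool_pos: [0.5399, 0.0868, 0.4314]
tool_rot: [2.719, 1.565, 0.016]
contact_force: [1.1, 0.2, 1.2]
opening: 0.0552
grip_force: 0.0
```

Run:
```python
from h import *
seq((.53,.04,.44,1.664))
```

```text
[-4.535, 1.5, -0.875, 0.011, -0.004, -0.62]
```

Pushing on met a 17 N reaction, so the cover is at its stop. One last look.

Emit:
arm_command(plan=[[[-4.5,1.5,-1,0,0,-0.62],[-4.5,1.5,-1,0,0,-0.62],[-4.5,1.5,-1,0,0,-0.62],[-4.5,1.5,-1,0,0,-0.62],[-4.5,1.5,-1,0,0,-0.62],[-4.5,1.5,-1,0,0,-0.62],[-4.5,1.5,-1,0,0,-0.62],[-4.5,1.5,-1,0,0,-0.62]]])

```text
t: 52.88
tool_pos: [0.5292, 0.0401, 0.4337]
tool_rot: [-2.118, -2.319, -0.0]
contact_force: [0.2, 0.1, -0.2]
opening: 0.0553
grip_force: 0.0
```

```bash
python3 -c "
from h import *
im,d,c=snap('wrist','w7');s,_,_=snap('side','d7');
cv2.imwrite('pics/fin.png',np.hstack([cv2.resize(im,(400,300)),cv2.resize(s[80:290,180:460],(400,300))]))
w=load('w7')
print(calibration('wrist')['pose'][:3,3])"
```

```text
[0.5213 0.1237 0.4037]
```

View pics/fin.png

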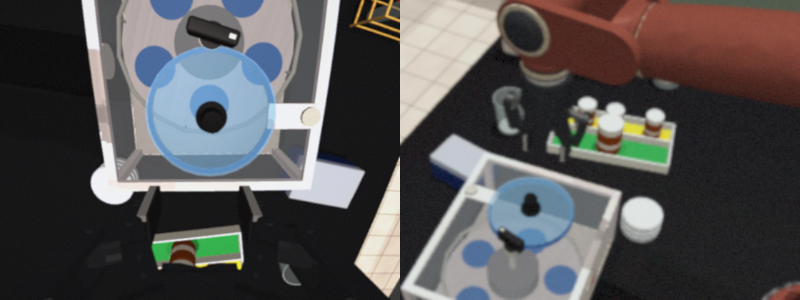

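The cover sits centred over the gasket at (211,112). Three small jars stand in the yellow row and the large one in the green row, all upright. I'm handing the job in.

```bash
python3 -c "
from station import *
print(finish_job())"
```

```text
the job is handed in; nothing more can be done
None
```

I handed in the job at about 53 s: three small jars stand in the yellow row, one large jar stands in the green row, and the cover is shut against its stop over the port. No verdict came back.

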